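# Clear the stack and set the reed cradle under the marking press

## Task

Take the stack on the flute maker's bench apart from the top down, setting each thing upright in the middle of its own place: first the black mouthpiece on the round red felt pad, then the green thread spool in the pale wooden tray, then the silver tin on the blue mat. Last, slide the emptied walnut cradle, lying flat on the bench, straight in under the nose of the grey press until its black band is beneath the punch. Do not knock over the amber jar, and let go of everything.

Things in the scene. Friction and masses are not known exactly. Their poses are not given: they have to be found in the camera images.
- mouthpiece_c (a point): Black horn flute mouthpiece, the top piece of the stack: round, 32 mm high, 28 mm across at its foot, widest (36 mm) between 9 and 26 mm above its foot, narrower at the top. Point: its centre, 16 mm above its foot; z up its axis.
- spool_c (a point): Spool of dark green thread with lighter green flanges, under the mouthpiece: a cylinder 50 mm across, 32 mm high. Point: its centre, 16 mm above its underside; z up its axis.
- tin_c (a point): Round silver-coloured ferrule tin with closed lid, under the spool: 66 mm across, 30 mm high. Point: its centre, 15 mm above its underside; z up its axis.
- cradle_c (a point): Bottom of the stack, on the bench: dark walnut block 190 mm long (x), 56 wide (y), 24 high, flat, a yellow reed let in along it, a 14 mm black band across it. The band's centre is 60 mm from the cradle's centre towards its +x end, which starts pointing away from the robot (within about 20 degrees). About 250 g, balanced at its centre. Point: its centre, 12 mm above its underside.
- pad: Round red felt polishing pad, 90 mm across and 4 mm thick, fixed to the bench. Origin: centre of its underside, on the bench.
- tray: Shallow square open tray of pale wood, 100 mm outside, 12 mm high, walls and floor 4 mm thick, fixed. Origin: centre of its underside, on the bench; x and y along its sides.
- mat: Square blue mat, 90 mm by 90 mm and 4 mm thick, fixed. Origin: centre of its underside, on the bench; x and y along its sides.
- press_point (a point): Bench point below the punch of the grey press (fixed). x: level, the way the cradle slides in, towards the column; z up. Nose 80 mm wide from 30 mm before the point back to the column, underside 38, top 83 mm above the bench; punch tip at 30 mm. Column: front face 41 mm past the point, 100 mm wide, 200 high. A bright flat strip between yellow lines, 62 mm wide, runs out in front along x.
- jar: Loose amber glass jar of glue with a white cap, a bystander, 48 mm across and 65 mm high, beyond the places to the robot's left. Origin: centre of its underside; z up its axis.
There are look-alikes about, which are no part of the job. What is shaped like the part that bears spool_c but purple is not meant. Leave any turquoise look-alike of the tray alone.

How it is judged:
By the outcome, as a careful person would: the job done as asked, in the order asked, and still so for the second after the job is handed in, with the robot touching nothing.
It also fails if it takes over 128 s, if anything falls off the work surface, if the arm or the gripper's body presses on something with over 40 N, if the wrist force passes 120 N, or if a joint passes its speed limit or range.

## Robot

A 6-joint arm with a two-finger parallel gripper is mounted at the origin on the work surface. World frame = base frame: x ahead of the robot, y to its left, z up, the work surface at z = 0. Lengths are in mm, angles in degrees, forces in N, time in s.
With the tool pointing down it reaches from about 300 to 1000 mm from the base axis. Payload 5.1 kg.
Tool frame: the origin (TCP) lies midway between the tips of the shut fingers; the grasp point (between the pads) lies 19 mm behind it; z points along the fingers, x is the direction in which the jaws open and shut, and the axes are right-handed (so a half turn about z gives the same grasp; the last joint's range is limited). The gripper opens to 95 mm and grips with 3 to 60 N. Pads are 20 mm wide; open, the fingers measure 119 mm over their backs; the gripper's body (75 mm by 180 mm) begins 59 mm behind the grasp point.
Start: joints at [-4.733, 7.093, 94.555, -0, 78.352, -4.733], TCP at [649.988, -0.028, 214.656] pointing down, gripper open.
Joint ranges: [-149.61, 149.61], [-58.7, 133.49], [1.44, 155.28], [-77.14, 257.14], [18.33, 153.61], [-166.67, 166.67]. Speed limits (degrees/s): [147.25, 147.25, 180, 180, 180, 180].

## Interface

Orientations are given as [roll, pitch, yaw] about the fixed x, y, z axes, in that order (R = Rz(yaw) Ry(pitch) Rx(roll)).
In Python, from rig import * gives the robot as it stands. The module is installed in compiled form; this text tells all that it offers.
- The arm moves only by the tool carry_out, never from a script. Its argument "rows" is a list of rows, each a list of 5 numbers: the closure, from 0 (fully open) to 1 (shut), then the shift along the tool's x, y, z normalised to -1 to 1, where 1 is 0.4 m, then the turn about the tool's z normalised to -1 to 1, where 1 is 30 degrees. In form: [[hand, tx, ty, tz, spin], ...]. A call has exactly 5 rows; each row is the pose to reach, as a shift and turn from the pose measured when the call began, along the tool's axes at that moment; what a row does not reach only later rows make up. A row lasts 1/8 s, in which the tool goes at most 62.5 mm and 10.7 degrees, less where a joint would pass 70% of its speed; a pose out of reach is approached as far as the arm can. A call with a number of a shift or a turn outside -1 to 1 is refused whole. A call with a gripper value outside its range is refused whole. The fingers move at their own pace and stop on an object; the grip force is fixed at half the most. Time passes only in rows, so rows that repeat a pose let the fingers close, or fill a call up. It gives the time, the measured TCP pose, the force and the opening at its end, in the units of the state.
- observe(): the state, without advancing time (a new reading comes with each control period).
- camera(name): name is "scene" or "side" or "wrist"; returns the picture (384x512x3 uint8, red, green, blue); there is no depth.
- camera_info(name): a dict with "vfov" (degrees; the focal length in pixels is half the picture's height over the tangent of half this angle, whatever the lens; pixels are square), "cx", "cy" (the principal point, pixels), "R" (3x3) and "t" (3): a world point X has camera coordinates R X + t; the wrist camera has in their place "tool_from_camera" (4x4, takes a point from camera to tool coordinates, whose origin is the TCP and whose axes are the tool frame's). Camera axes: x right, y down, z forward; pixel columns grow to the right and rows downward; lengths in mm; the calibration is good to about 2 mm. A picture is of the moment at which its call begins: read the wrist's pose just before it. camera_info takes no time and is no camera call.
- hand_in(): hands the job in, once; it reports no verdict.
The state is a dict: "time": time; "joints": joint angles; "qd": joint speeds; "effort": joint torques, N m; "tcp_pos": TCP position; "ee_rot": TCP orientation; "force": force on the tool from outside, world axes, zero at the start; "ft_torque": the same for the moment, N m; "width": finger opening in mm.
Only numpy, scipy, OpenCV 4.12 (cv2) and the standard library are available. Lean on these libraries where they do the work, as an engineer would, in place of code of your own. Each camera call takes 0.05 s, during which the arm holds its last target.

## Working session

There is one attempt and no reset: what is moved stays moved. The work goes in short steps, Python scripts to look and compute and a tool call to move; the robot and the scene stay as the last step left them, time stands still between calls to the robot, and variables do not carry over. Pictures are saved under pics/ and viewed, and the job is handed in when it is done.

Besides the shell and the picture viewer there is one more tool, called after "Call:" by a JSON object that holds its "method" and its "body", one argument or row to a line. carry_out: Moves the arm, as the interface text tells. Its arguments: {"type":"object","properties":{"rows":{"type":"array"}},"required":["rows"]}

```bash
mkdir -p pics
cat > h.py <<'E'
from rig import *
import numpy as np, cv2
def save(n,img,crop=None,s=1):
    if crop: x0,y0,x1,y1=crop; img=img[y0:y1,x0:x1]
    if s!=1: img=cv2.resize(img,None,fx=s,fy=s,interpolation=cv2.INTER_CUBIC)
    cv2.imwrite('pics/'+n,cv2.cvtColor(img,cv2.COLOR_RGB2BGR))
E
python3 - <<'E'
from h import *
print(observe())
for c in ["scene","side","wrist"]:
    im=camera(c); np.save('pics/%s0.npy'%c,im); save(c+'0.png',im,s=1.5); print(c,camera_info(c))
E
```

```text
{'time': 0.0, 'joints': array([-4.73317309e+00,  7.13382055e+00,  9.46342829e+01, -1.36920792e-03,
        7.83523136e+01, -4.73173683e+00]), 'qd': array([-0.04033257, -0.02736272,  0.00397591,  0.00673008, -0.08617389,
       -0.04270257]), 'effort': array([-6.25927078e-04, -4.17603564e+01, -3.59935069e+01,  7.73367751e-02,
        4.92534391e-02, -1.75303944e-04]), 'tcp_pos': array([6.49349428e+02, 1.17913598e-02, 2.13381321e+02]), 'ee_rot': array([-1.79991403e+02,  1.20117281e-01, -1.14940912e-03]), 'force': array([-0.45918993,  0.1871482 , -0.14834564]), 'ft_torque': array([-0.0257157 ,  0.00250906, -0.00144911]), 'width': 95.15924481375198}
scene {'vfov': 46.79700892245245, 'cx': 258.14274354823715, 'cy': 184.36196115925011, 'R': array([[ 0.4442062 ,  0.89580289,  0.0147659 ],
       [ 0.7269905 , -0.35076629, -0.5902947 ],
       [-0.52360831,  0.27294724, -0.80705275]]), 't': array([-277.5942957 , -285.65109753, 1602.50079068])}
side {'vfov': 45.83466250216003, 'cx': 259.3292812172821, 'cy': 190.33513229928374, 'R': array([[-0.92198309, -0.38720603, -0.00432   ],
       [-0.26464911,  0.63822628, -0.7229302 ],
       [ 0.28268007, -0.66538614, -0.69090757]]), 't': array([ 499.60367504,  152.90909233, 1245.80803927])}
wrist {'vfov': 66.33042583777114, 'cx': 259.7088946651742, 'cy': 189.4797260605842, 'tool_from_camera': array([[ 9.99999791e-01, -4.96415574e-04,  4.14147200e-04,
        -1.52343945e+00],
       [ 3.84926800e-04,  9.71876477e-01,  2.35490904e-01,
        -6.69398713e+01],
       [-5.19401273e-04, -2.35490696e-01,  9.71876465e-01,
        -1.70543947e+02],
       [ 0.00000000e+00,  0.00000000e+00,  0.00000000e+00,
         1.00000000e+00]])}
```

View pics/scene0.png

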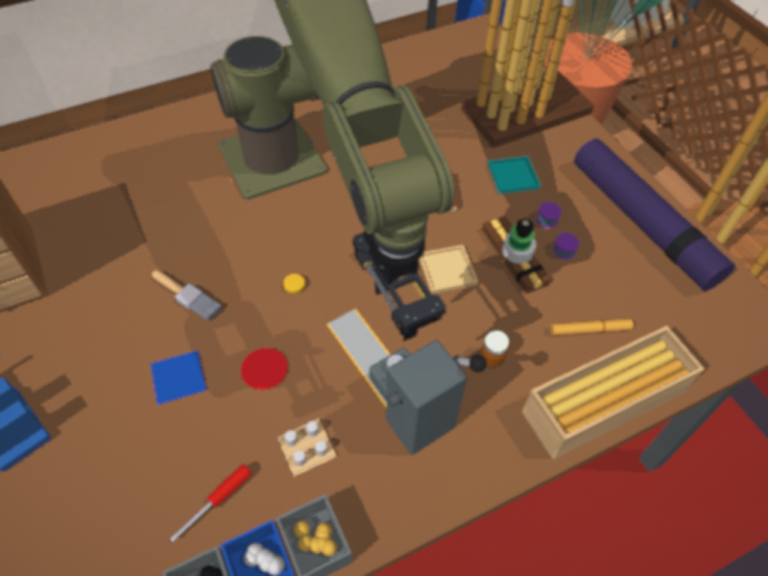

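View pics/side0.png

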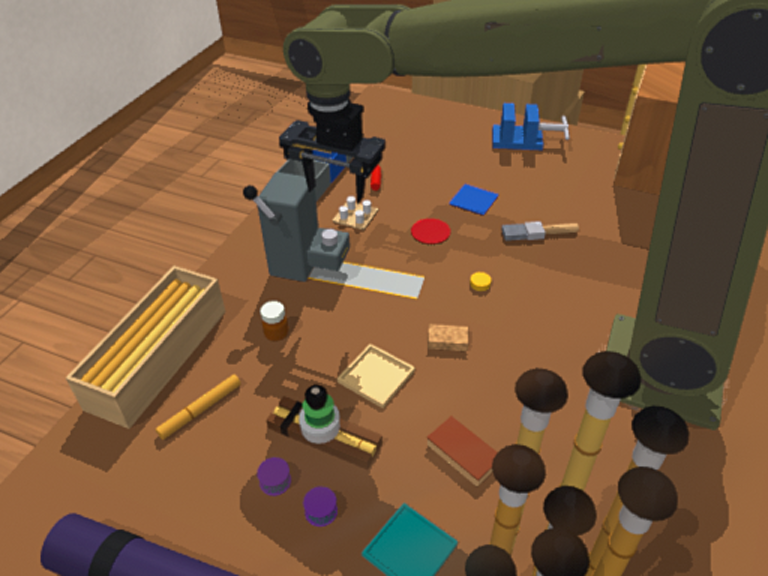

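View pics/wrist0.png

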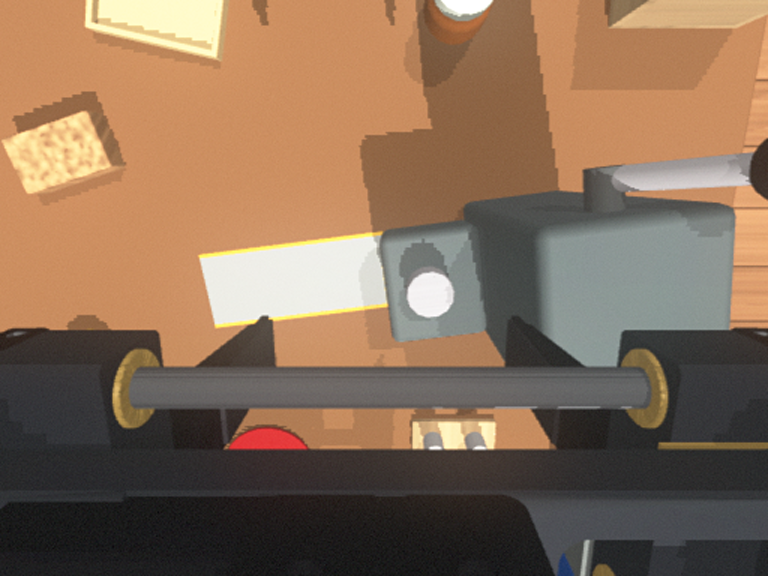

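The stack is near scene (520,245) and side (318,410) in the 1.5x views. The red pad, blue mat, pale tray, press and jar are all visible. I'll enlarge crops next.

Run:
```python
from h import *
s=np.load('pics/scene0.npy'); d=np.load('pics/side0.npy')
save('s_stack.png',s,(270,120,400,220),6)
save('d_stack.png',d,(160,220,290,320),6)
save('s_press.png',s,(90,190,330,310),3.3)
save('d_press.png',d,(150,110,340,240),4)
```

```text
(no output)
```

View pics/s_stack.png

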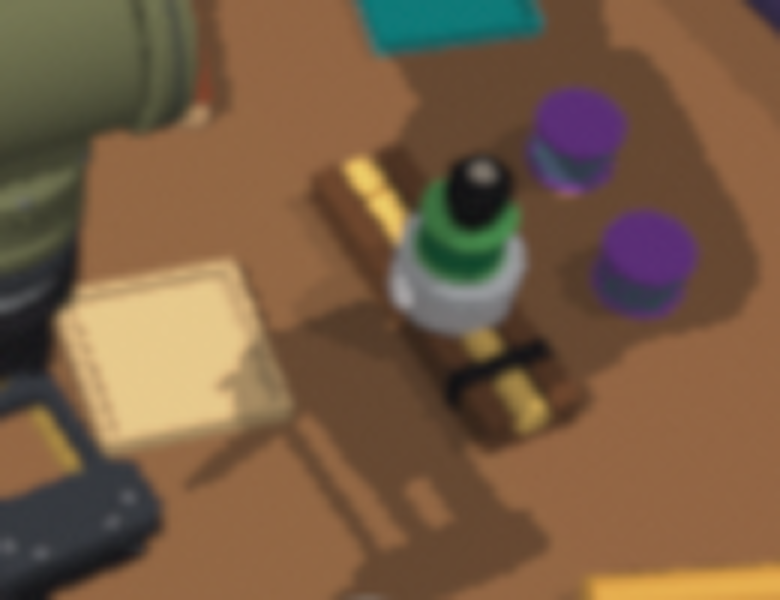

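View pics/d_stack.png

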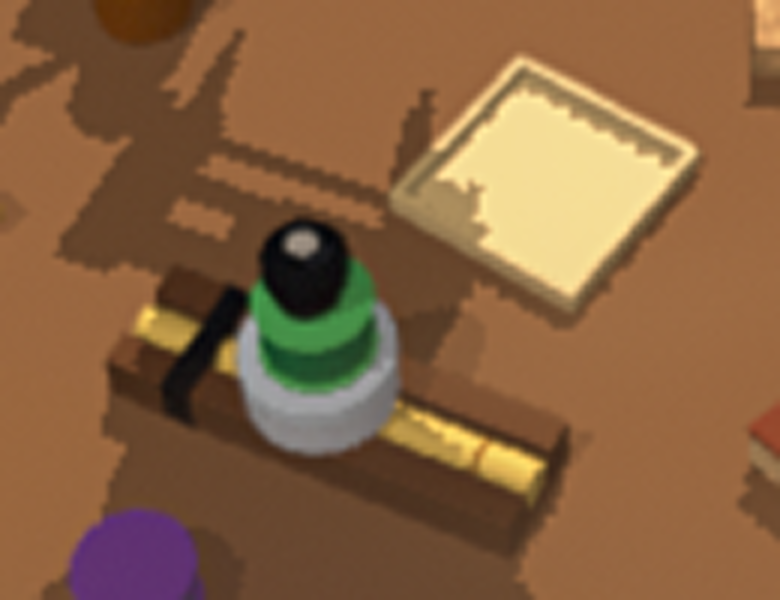

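View pics/s_press.png

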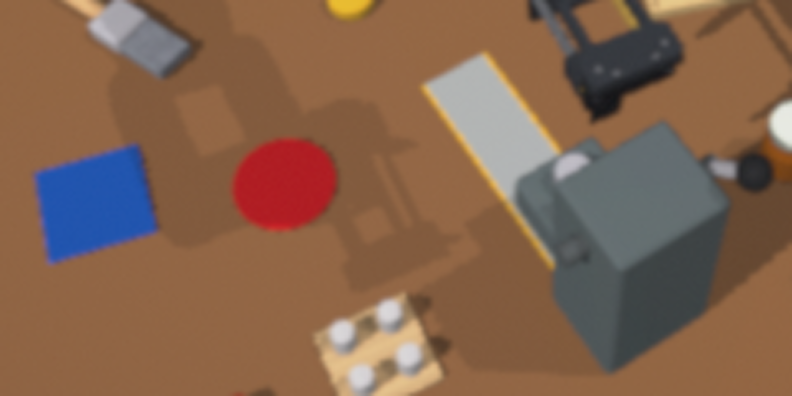

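View pics/d_press.png

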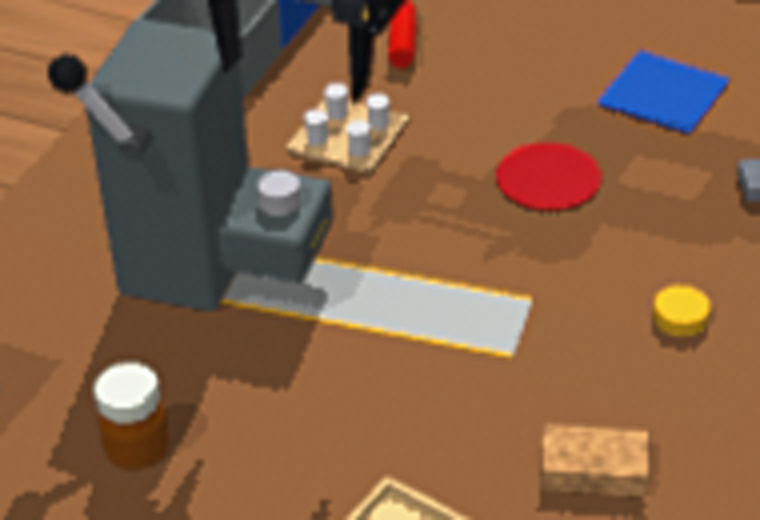

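```bash
cat >> h.py <<'E'
def ray(c,px,info=None):
    i=info or camera_info(c); f=192/np.tan(np.radians(i['vfov']/2))
    d=np.array([(px[0]-i['cx'])/f,(px[1]-i['cy'])/f,1.])
    if c=='wrist':
        raise ValueError
    R=np.array(i['R']);return -R.T@i['t'],R.T@d
def onz(c,px,z):
    o,d=ray(c,px); return (o+d*(z-o[2])/d[2])
def wray(px,pos,rpy):
    from scipy.spatial.transform import Rotation as Ro
    i=camera_info('wrist'); f=192/np.tan(np.radians(i['vfov']/2))
    T=np.array(i['tool_from_camera']); d=T[:3,:3]@np.array([(px[0]-i['cx'])/f,(px[1]-i['cy'])/f,1.])
    W=Ro.from_euler('xyz',rpy,degrees=True).as_matrix()
    return W@T[:3,3]+pos, W@d
def wonz(px,z,pos,rpy):
    o,d=wray(px,pos,rpy); return o+d*(z-o[2])/d[2]
def tri(rs):
    A=np.zeros((3,3));b=np.zeros(3)
    for o,d in rs:
        d=d/np.linalg.norm(d);P=np.eye(3)-np.outer(d,d);A+=P;b+=P@o
    x=np.linalg.solve(A,b)
    return x,[np.linalg.norm(np.cross(x-o,d/np.linalg.norm(d))) for o,d in rs]
E
cat > m.py <<'E'
from h import *
np.set_printoptions(precision=1,suppress=True)
S1=lambda p:(p[0]/6+270,p[1]/6+120)
D1=lambda p:(p[0]/6+160,p[1]/6+220)
S2=lambda p:(p[0]/3.3+90,p[1]/3.3+190)
D2=lambda p:(p[0]/4+150,p[1]/4+110)
print('mp top',tri([ray('scene',S1((482,172))),ray('side',D1((303,243)))]))
print(onz('scene',S1((482,172)),118),onz('side',D1((303,243)),118))
def l(n,sp,dp,z):
    a=np.array([onz('scene',p,z)[:2] for p in sp]) if sp else None
    b=np.array([onz('side',p,z)[:2] for p in dp]) if dp else None
    for q in (a,b):
        if q is not None: print(n,q.tolist(),'mean',q.mean(0),'d',[round(float(np.linalg.norm(q[i]-q[i-1])),1) for i in range(len(q))])
np.set_printoptions(precision=1,suppress=True)
l('pad',[S2((286,184))],[D2((549,176))],4)
l('mat',[S2(p) for p in [(36,173),(139,145),(158,231),(50,263)]],[D2(p) for p in [(643,52),(729,78),(690,131),(600,102)]],4)
l('tray',[S1(p) for p in [(58,312),(235,262),(293,410),(105,447)]],[D1(p) for p in [(521,55),(697,152),(572,302),(392,195)]],12)
l('strip',[S2(p) for p in [(422,87),(487,53),(560,150),(553,268)]],[D2(p) for p in [(531,297),(514,356),(314,260),(222,300)]],0)
l('band',[S1(p) for p in [(447,385),(548,350)]],[D1(p) for p in [(238,290),(172,384)]],24)
l('cr far/near',[S1(p) for p in [(490,435),(583,395),(318,180),(405,145)]],[D1(p) for p in [(110,355),(178,265),(568,428),(520,525)]],24)
l('tinTop',[],[],54)
E
python3 m.py
```

```text
mp top (array([513.8, 363.5, 115.6]), [np.float64(0.3698006655871867), np.float64(0.36980066558735797)])
[515.6 362.2 118. ] [512.5 364.8 118. ]
pad [[533.3955689727741, -213.31514932338752]] mean [ 533.4 -213.3] d [0.0]
pad [[527.2710374179836, -208.30097533396884]] mean [ 527.3 -208.3] d [0.0]
mat [[429.2214731755222, -403.21378864819934], [441.0515518732823, -315.4215976966465], [528.4107952309339, -325.4956909415308], [517.6020551952043, -414.54153972231506]] mean [ 479.1 -364.7] d [89.1, 88.6, 87.9, 89.7]
mat [[509.89365144430815, -409.12007670211347], [426.1705893852808, -400.4448728889306], [435.72273253835294, -312.8462136358439], [521.400012416102, -322.49590468795145]] mean [ 473.3 -361.2] d [87.4, 84.2, 88.1, 86.2]
tray [[431.58556209846597, 172.23335403905173], [442.9271238553315, 274.35639696147956], [541.1209975013, 251.79139052714612], [519.240792430345, 152.84980257129763]] mean [483.7 212.8] d [89.8, 102.8, 100.8, 101.3]
tray [[513.5482098724908, 158.10587213986094], [416.1989403481118, 180.89369940884876], [435.84385576976047, 279.05094970173127], [533.083126676433,
[... 493 characters left out ...]
.5, 192.2, 84.2]
band [[568.8576147376097, 325.97420021953116], [572.6994458905311, 385.9992869256516]] mean [570.8 356. ] d [60.1, 60.1]
band [[566.6475101265295, 336.25191405126486], [569.2218882511506, 389.18007388251976]] mean [567.9 362.7] d [53.0, 53.0]
cr far/near [[605.1035620887425, 328.4735652046673], [604.8227249396049, 385.8223234641944], [420.6454275305812, 338.3494582824042], [419.7144363182607, 395.0862877308012]] mean [512.6 361.9] d [197.0, 57.3, 190.2, 56.7]
cr far/near [[600.3288380993729, 386.46472885801677], [596.8425382829482, 334.48878213619], [409.0092256668287, 345.6719192190028], [408.7835608297022, 394.5797914208654]] mean [503.7 365.3] d [191.7, 52.1, 188.2, 48.9]
```

All the places are located roughly; the two fixed cameras disagree by 5–8 mm, so I'll refine each from the wrist camera. Next I move over the stack.

Call:
{"method": "carry_out", "body": {
  "rows": [
    [0, -0.07, 0, -0.05, 0],
    [0, -0.17, -0.2, -0.1, 0],
    [0, -0.34, -0.4, -0.1, 0],
    [0, -0.34, -0.6, -0.1, 0],
    [0, -0.34, -0.75, -0.1, 0]
  ]
}}

```text
time: 0.78
tcp_pos: [525.6, 226.7, 253.1]
ee_rot: [-180.0, 0.1, -0.0]
force: [1.5, 1.2, -0.2]
width: 94.6
```

Call:
{"method": "carry_out", "body": {
  "rows": [
    [0, 0, -0.05, 0, 0],
    [0, 0, -0.1, 0, 0],
    [0, 0, -0.15, 0, 0],
    [0, 0, -0.15, 0, 0],
    [0, 0, -0.15, 0, 0]
  ]
}}

```text
time: 1.4
tcp_pos: [526.0, 286.0, 252.9]
ee_rot: [180.0, 0.1, -0.1]
force: [0.1, -0.4, 0.4]
width: 95.0
```

```bash
cat > look.py <<'E'
import sys
from h import *
n=sys.argv[1]; c=sys.argv[2] if len(sys.argv)>2 else 'wrist'
o=observe(); im=camera(c); np.save('pics/%s.npy'%n,im); save(n+'.png',im,s=1.5)
np.savez('pics/%s_pose.npz'%n,p=o['tcp_pos'],r=o['ee_rot'])
print(round(o['time'],2),o['tcp_pos'].round(1),o['ee_rot'].round(2),o['force'].round(1),round(o['width'],1),o['joints'].round(0))
E
python3 look.py w1
```

```text
1.4 [526.  286.  252.9] [ 1.7998e+02  7.0000e-02 -8.0000e-02] [ 0.1 -0.4  0.4] 95.0 [23. -0. 99.  0. 82. 23.]
```

View pics/w1.png

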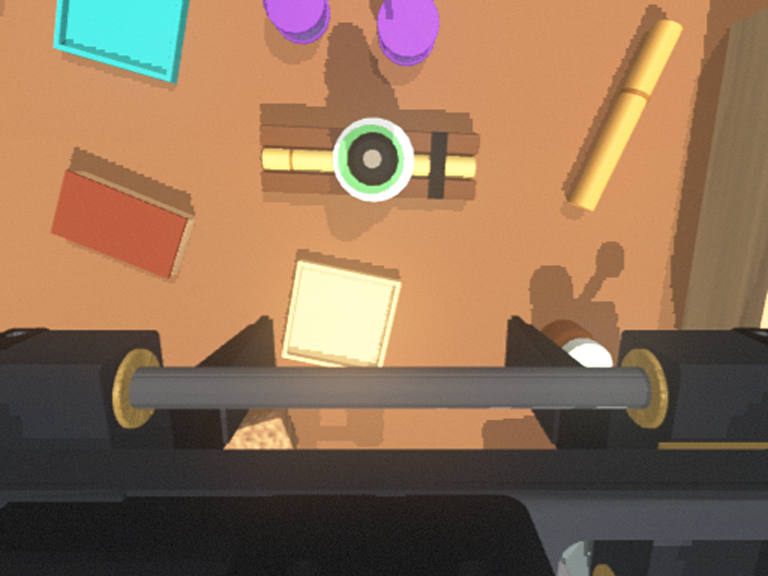

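```bash
cat > wm.py <<'E'
import sys,json
from h import *
# usage: name z scale "[[u,v],...]"  (u,v in picture scaled by s)
n,z,s=sys.argv[1],float(sys.argv[2]),float(sys.argv[3])
q=np.load('pics/%s_pose.npz'%n)
P=[wonz((u/s,v/s),z,q['p'],q['r']) for u,v in json.loads(sys.argv[4])]
for p in P: print(p.round(1))
P=np.array(P);print('mean',P.mean(0).round(1),'sides',[round(float(np.linalg.norm(P[i]-P[i-1])),1) for i in range(len(P))])
E
python3 wm.py w1 118 1.5 '[[372,158]]'; python3 wm.py w1 12 1.5 '[[300,260],[400,281],[383,366],[283,355]]'
python3 wm.py w1 24 1.5 '[[262,172],[476,179],[262,126],[478,134]]'
python3 wm.py w1 24 1.5 '[[437,165]]'
python3 wm.py w1 65 1.5 '[[590,355]]'
python3 wm.py w1 54 1.5 '[[373,160]]'
python3 -c "
from h import *
im=np.load('pics/w1.npy');save('w1a.png',im,(165,60,330,150),4.5);save('w1b.png',im,(170,150,290,250),6)"
```

```text
[512.8 365.5 118. ]
mean [512.8 365.5 118. ] sides [0.0]
[439.4 276.9  12. ]
[534.3 256.3  12. ]
[517.5 168.5  12. ]
[417.6 180.5  12. ]
mean [477.2 220.5  12. ] sides [98.8, 97.1, 89.4, 100.6]
[412.4 357.7  24. ]
[600.6 351.3  24. ]
[415.1 395.9  24. ]
[600.7 389.   24. ]
mean [507.2 373.5  24. ] sides [190.9, 188.3, 190.8, 185.7]
[566.  363.3  24. ]
mean [566.  363.3  24. ] sides [0.0]
[698.7 202.3  65. ]
mean [698.7 202.3  65. ] sides [0.0]
[511.1 366.5  54. ]
mean [511.1 366.5  54. ] sides [0.0]
```

View pics/w1a.png

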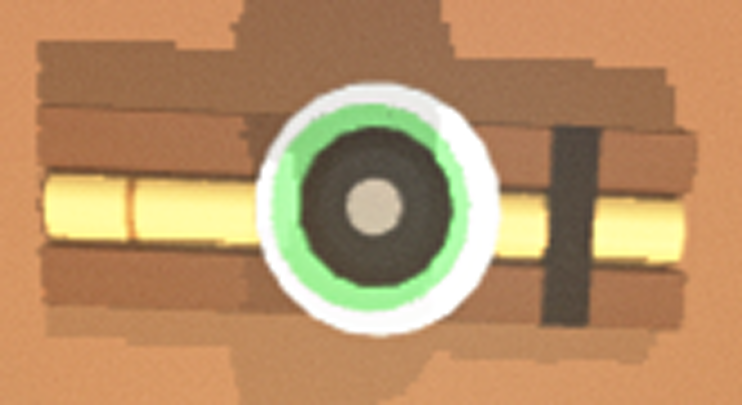

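View pics/w1b.png

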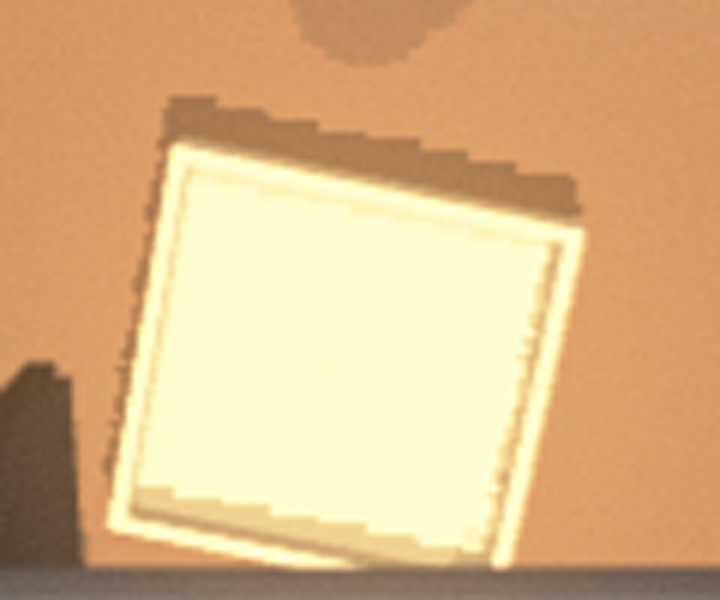

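Mouthpiece is at about (513, 365) and agrees with the fixed cameras within 2 mm; tray centre will follow. Moving over it.

Call:
{"method": "carry_out", "body": {
  "rows": [
    [0, -0.0325, -0.12, 0.0, 0],
    [0, -0.0325, -0.198, 0.1, 0],
    [0, -0.0325, -0.198, 0.2, 0],
    [0, -0.0325, -0.198, 0.28, 0],
    [0, -0.0325, -0.198, 0.28, 0]
  ]
}}

```text
time: 2.08
tcp_pos: [511.2, 363.2, 137.5]
ee_rot: [179.8, 0.4, -0.2]
force: [0.8, 0.1, 0.5]
width: 95.2
```

```bash
python3 look.py w2; python3 look.py d2 side;python3 wm.py w1 12 1 '[[227.75,212.75]]'
python3 -c "
from h import *
im=np.load('pics/d2.npy');save('d2a.png',im,(160,200,290,300),6)"
```

```text
2.08 [511.2 363.2 137.5] [ 1.7978e+02  4.0000e-01 -1.5000e-01] [0.8 0.1 0.5] 95.2 [ 30.   8. 101.   0.  71.  31.]
2.12 [512.6 364.1 140.2] [ 1.7992e+02  1.8000e-01 -1.5000e-01] [-0.   0.2  0.9] 94.9 [ 30.   8. 101.   0.  71.  31.]
[477.2 218.   12. ]
mean [477.2 218.   12. ] sides [0.0]
```

View pics/w2.png

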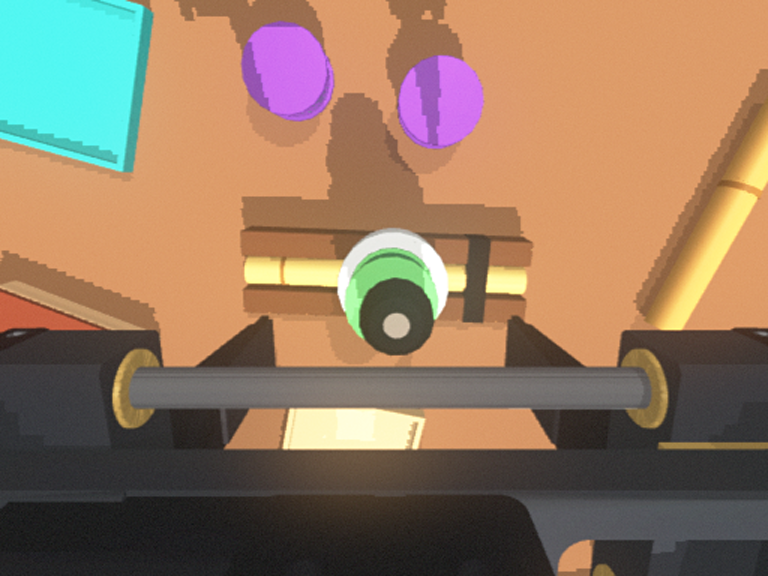

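View pics/d2a.png

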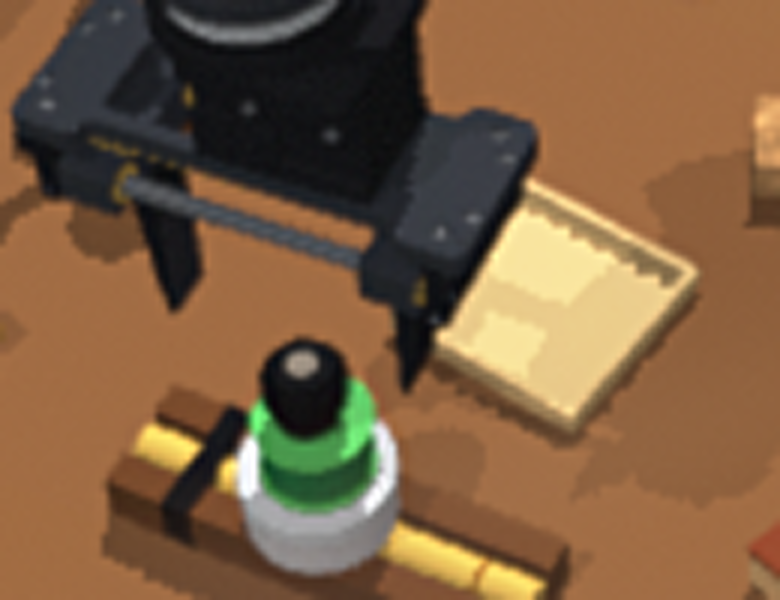

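```bash
python3 wm.py w2 118 1.5 '[[396,326]]';python3 wm.py w2 54 1.5 '[[393,282]]'; python3 wm.py w2 24 1.5 '[[242,312],[524,324],[244,230],[532,240]]'; python3 -c "
from h import *; print(observe()['tcp_pos'])"
```

```text
[512.6 364.5 118. ]
mean [512.6 364.5 118. ] sides [0.0]
[511.3 369.6  54. ]
mean [511.3 369.6  54. ] sides [0.0]
[409.3 341.7  24. ]
[599.9 333.   24. ]
[415.2 397.   24. ]
[601.1 390.1  24. ]
mean [506.4 365.5  24. ] sides [197.8, 190.8, 195.5, 186.0]
[513.6282753  364.73921059 142.01251209]
```

Call:
{"method": "carry_out", "body": {
  "rows": [
    [0, 0, 0, 0.04, 0],
    [0, 0, 0, 0.09, 0],
    [0, 0, 0, 0.125, 0],
    [0, 0, 0, 0.125, 0],
    [0, 0, 0, 0.125, 0]
  ]
}}

```text
time: 2.8
tcp_pos: [513.8, 364.9, 92.1]
ee_rot: [-180.0, 0.0, -0.1]
force: [0.3, 1.5, -0.4]
width: 95.2
```

```bash
cat > st.py <<'E'
from h import *
print([observe()['tcp_pos'].round(1).tolist() for _ in range(3)],observe()['ee_rot'].round(2),observe()['force'].round(1),round(observe()['width'],1),observe()['time'])
E
python3 st.py; python3 look.py d3 side; python3 -c "
from h import *
im=np.load('pics/d3.npy');save('d3a.png',im,(160,200,290,300),6)"
```

```text
[[513.8, 364.9, 92.1], [513.8, 364.9, 92.1], [513.8, 364.9, 92.1]] [-1.7998e+02  0.0000e+00 -1.5000e-01] [ 0.3  1.5 -0.4] 95.2 2.8
2.8 [513.8 364.9  92.1] [-1.7998e+02  0.0000e+00 -1.5000e-01] [ 0.3  1.5 -0.4] 95.2 [ 30.  11. 103.   0.  66.  31.]
```

View pics/d3a.png

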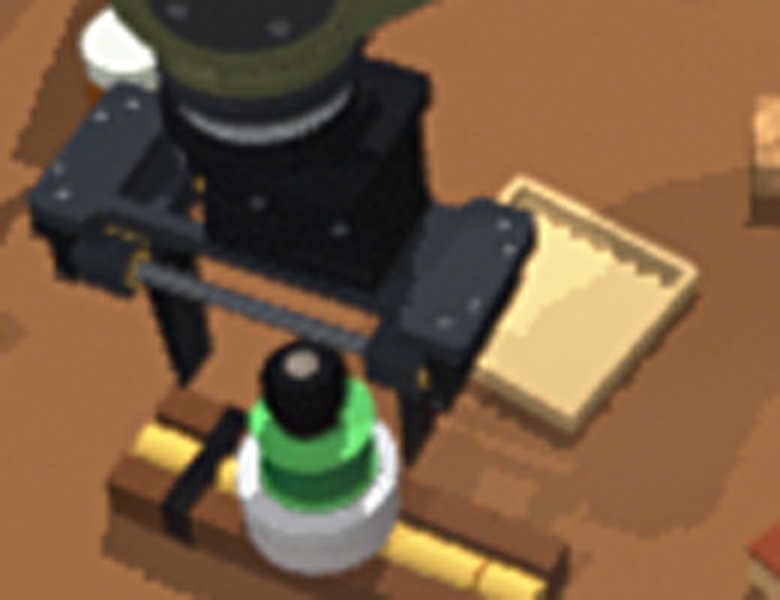

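```bash
cat >> h.py <<'E'
def proj(c,X):
    i=camera_info(c); f=192/np.tan(np.radians(i['vfov']/2)); q=np.array(i['R'])@np.array(X)+i['t']
    return np.array([i['cx']+f*q[0]/q[2], i['cy']+f*q[1]/q[2]])
E
python3 -c "
from h import *
for X in [(466,365,92),(561,365,92),(513,365,92),(513,364,118)]: print(X,((proj('side',X)-[160,200])*6).round(0))"
```

```text
(466, 365, 92) [413. 441.]
(561, 365, 92) [200. 366.]
(513, 365, 92) [307. 403.]
(513, 364, 118) [303. 361.]
```

Call:
{"method": "carry_out", "body": {
  "rows": [
    [0, 0, 0, 0.007, 0],
    [0, 0, 0, 0.007, 0],
    [0.3, 0, 0, 0.007, 0],
    [0.6, 0, 0, 0.007, 0],
    [0.8, 0, 0, 0.007, 0]
  ]
}}

```text
time: 3.48
tcp_pos: [514.1, 365.1, 89.9]
ee_rot: [-179.9, -0.0, -0.1]
force: [0.2, -0.2, -0.4]
width: 70.6
```

Call:
{"method": "carry_out", "body": {
  "rows": [
    [0.9, 0, 0, 0, 0],
    [0.9, 0, 0, 0, 0],
    [0.9, 0, 0, 0, 0],
    [0.9, 0, 0, 0, 0],
    [0.9, 0, 0, 0, 0]
  ]
}}

```text
time: 4.1
tcp_pos: [514.1, 365.1, 89.9]
ee_rot: [-179.9, -0.0, -0.1]
force: [0.3, 0.3, -0.3]
width: 35.3
```

Call:
{"method": "carry_out", "body": {
  "rows": [
    [1, 0, 0, -0.01, 0],
    [1, 0, 0, -0.06, 0],
    [1, 0, 0, -0.15, 0],
    [1, 0, 0, -0.28, 0],
    [1, 0, 0, -0.38, 0]
  ]
}}

```text
time: 4.72
tcp_pos: [514.5, 365.3, 246.4]
ee_rot: [-179.8, -0.2, -0.1]
force: [0.3, -0.1, -0.6]
width: 35.5
```

```bash
python3 look.py w4; python3 st.py
```

```text
4.72 [514.5 365.3 246.4] [-1.7983e+02 -2.4000e-01 -1.5000e-01] [ 0.3 -0.1 -0.6] 35.5 [30.  4. 95.  0. 81. 31.]
[[516.7, 366.7, 253.2], [516.7, 366.7, 253.2], [516.7, 366.7, 253.2]] [-1.7954e+02 -7.2000e-01 -1.5000e-01] [0.5 0.2 3.7] 35.4 4.775
```

View pics/w4.png

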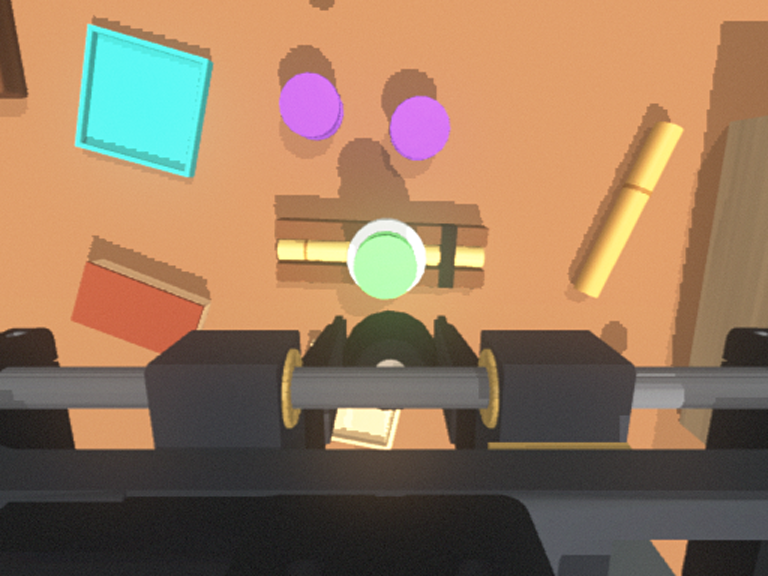

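Spool and tin stayed put and the mouthpiece is held. I'll go to the pad side, stopping beyond it for a view.

Call:
{"method": "carry_out", "body": {
  "rows": [
    [1, 0, 0.1, 0, 0],
    [1, 0, 0.25, 0, 0],
    [1, 0, 0.4, 0, 0],
    [1, 0, 0.55, 0, 0],
    [1, 0, 0.7, 0, 0]
  ]
}}

```text
time: 5.4
tcp_pos: [516.0, 84.9, 252.4]
ee_rot: [-179.5, -0.9, -0.1]
force: [1.0, -0.2, -0.5]
width: 35.3
```

Call:
{"method": "carry_out", "body": {
  "rows": [
    [1, 0, 0.15, 0, 0],
    [1, 0, 0.3, 0, 0],
    [1, 0, 0.45, 0, 0],
    [1, 0, 0.6, 0, 0],
    [1, 0, 0.75, 0, 0]
  ]
}}

```text
time: 6.02
tcp_pos: [515.3, -217.1, 251.5]
ee_rot: [-179.6, -1.0, -0.1]
force: [0.2, 0.8, 0.3]
width: 35.5
```

Call:
{"method": "carry_out", "body": {
  "rows": [
    [1, 0, 0.15, 0, 0],
    [1, 0, 0.23, 0, 0],
    [1, 0, 0.23, 0, 0],
    [1, 0, 0.23, 0, 0],
    [1, 0, 0.23, 0, 0]
  ]
}}

```text
time: 6.65
tcp_pos: [515.3, -308.0, 251.4]
ee_rot: [-179.6, -1.0, -0.0]
force: [0.3, 0.8, 0.1]
width: 35.3
```

```bash
python3 look.py w5; python3 st.py
```

```text
6.65 [ 515.3 -308.   251.4] [-1.796e+02 -1.020e+00 -5.000e-02] [0.3 0.8 0.1] 35.3 [-36.  -1.  99.   1.  81. -37.]
[[515.3, -307.9, 251.3], [515.3, -307.9, 251.3], [515.3, -307.9, 251.3]] [-1.7961e+02 -1.0200e+00 -4.0000e-02] [0.6 0.9 0.2] 35.3 6.7
```

View pics/w5.png

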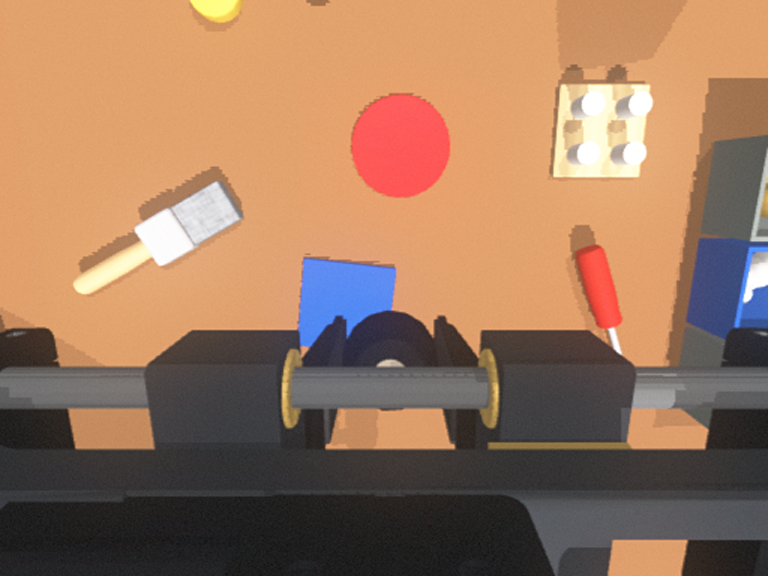

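```bash
python3 wm.py w5 4 1.5 '[[400.5,93],[400.5,197.5],[350.5,145],[450,145]]'; python3 wm.py w5 4 1.5 '[[302,258],[395,267],[299,346]]'; python3 -c "
from h import *
im=np.load('pics/w5.npy');m=(im[...,0]>150)&(im[...,1]<90)&(im[...,2]<90);m[:,340:]=0
v,u=np.nonzero(m);print(u.mean(),v.mean(),u.min(),u.max(),v.min(),v.max())"
```

```text
[ 528.2 -166.6    4. ]
[ 528.6 -257.5    4. ]
[ 483.1 -210.7    4. ]
[ 573.5 -210.7    4. ]
mean [ 528.4 -211.4    4. ] sides [63.1, 90.8, 65.3, 90.4]
[ 434.5 -314.2    4. ]
[ 523.6 -323.4    4. ]
[ 427.3 -403.8    4. ]
mean [ 461.8 -347.2    4. ] sides [89.8, 89.6, 125.4]
268.3091216216216 106.259009009009 235 299 63 130
```

Call:
{"method": "carry_out", "body": {
  "rows": [
    [1, 0.024, -0.1, 0, 0],
    [1, 0.024, -0.2, 0, 0],
    [1, 0.024, -0.238, 0, 0],
    [1, 0.024, -0.238, 0.05, 0],
    [1, 0.024, -0.238, 0.18, 0]
  ]
}}

```text
time: 7.32
tcp_pos: [528.1, -213.8, 181.7]
ee_rot: [-179.8, -1.4, -0.0]
force: [0.6, -0.1, -1.1]
width: 35.3
```

Call:
{"method": "carry_out", "body": {
  "rows": [
    [1, 0, 0, 0.1, 0],
    [1, 0, 0, 0.2, 0],
    [1, 0, 0, 0.24, 0],
    [1, 0, 0, 0.24, 0],
    [1, 0, 0, 0.24, 0]
  ]
}}

```text
time: 7.95
tcp_pos: [531.5, -214.4, 87.4]
ee_rot: [-179.9, -1.5, -0.0]
force: [0.2, 0.1, 0.8]
width: 35.3
```

```bash
python3 look.py w6; python3 st.py
```

```text
7.95 [ 531.5 -214.4   87.4] [-1.7991e+02 -1.5100e+00 -5.0000e-02] [0.2 0.1 0.8] 35.3 [-28.   3. 112.   1.  64. -28.]
[[531.7, -214.4, 87.8], [531.7, -214.4, 87.8], [531.7, -214.4, 87.8]] [-1.7993e+02 -1.5400e+00 -4.0000e-02] [ 0.1 -0.3 -0.4] 35.7 8.0
```

View pics/w6.png

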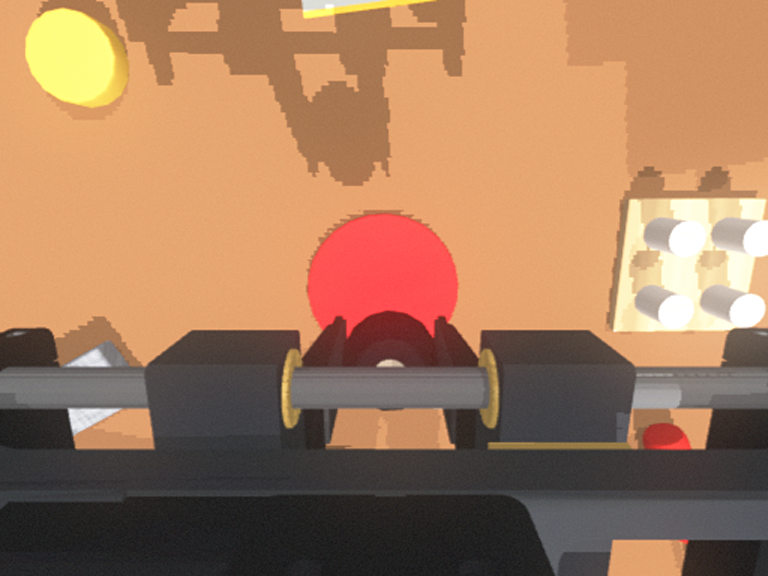

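Call:
{"method": "carry_out", "body": {
  "rows": [
    [1, -0.008, -0.006, 0, 0],
    [1, -0.008, -0.006, 0, 0],
    [1, -0.008, -0.006, 0, 0],
    [1, -0.008, -0.006, 0, 0],
    [1, -0.008, -0.006, -0.12, 0]
  ]
}}

```text
time: 8.62
tcp_pos: [524.1, -210.5, 131.4]
ee_rot: [-179.7, -1.0, -0.0]
force: [0.3, -0.1, 0.3]
width: 35.5
```

Call:
{"method": "carry_out", "body": {
  "rows": [
    [1, 0, 0, 0.0, 0],
    [1, 0, 0, 0, 0],
    [1, 0, 0, 0, 0],
    [1, 0, 0, 0, 0],
    [1, 0, 0, 0, 0]
  ]
}}

```text
time: 9.25
tcp_pos: [523.8, -210.3, 130.8]
ee_rot: [-179.6, -1.0, -0.0]
force: [0.3, 0.9, 0.1]
width: 35.3
```

Call:
{"method": "carry_out", "body": {
  "rows": [
    [1, 0.006, 0.005, 0.1, 0],
    [1, 0.006, 0.005, 0.2, 0],
    [1, 0.006, 0.005, 0.26, 0],
    [1, 0.006, 0.005, 0.293, 0],
    [1, 0.006, 0.005, 0.293, 0]
  ]
}}

```text
time: 9.88
tcp_pos: [527.7, -211.4, 12.8]
ee_rot: [-179.6, -0.9, -0.0]
force: [0.6, 0.2, 0.2]
width: 35.4
```

Call:
{"method": "carry_out", "body": {
  "rows": [
    [1, 0, 0, 0.0, 0],
    [1, 0, 0, 0, 0],
    [1, 0, 0, 0, 0],
    [1, 0, 0, 0, 0],
    [1, 0, 0, 0, 0]
  ]
}}

```text
time: 10.5
tcp_pos: [527.8, -211.4, 13.0]
ee_rot: [-179.6, -0.9, -0.0]
force: [0.2, 0.2, -0.3]
width: 35.1
```

```bash
python3 look.py w7; python3 look.py d7 side; python3 look.py s7 scene;  python3 -c "
from h import *
im=np.load('pics/d7.npy');save('d7a.png',im,(240,110,340,190),6)
im=np.load('pics/s7.npy');save('s7a.png',im,(130,200,230,280),6)"
```

```text
10.5 [ 527.8 -211.4   13. ] [-1.796e+02 -9.100e-01 -4.000e-02] [ 0.2  0.2 -0.3] 35.1 [-28.   9. 114.   1.  57. -28.]
10.55 [ 527.7 -211.3   12.9] [-1.7959e+02 -8.9000e-01 -4.0000e-02] [ 0.1 -0.1  0.2] 35.4 [-28.   9. 114.   1.  57. -28.]
10.6 [ 527.7 -211.3   12.9] [-1.7959e+02 -8.9000e-01 -4.0000e-02] [ 0.3 -1.2 -0.9] 35.4 [-28.   9. 114.   1.  57. -28.]
```

View pics/d7a.png

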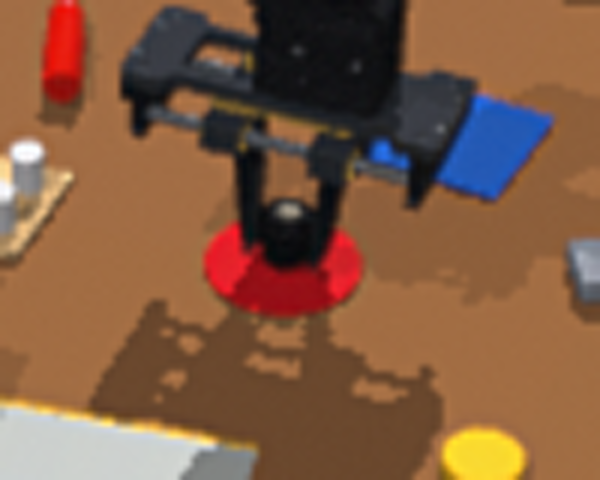

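View pics/s7a.png

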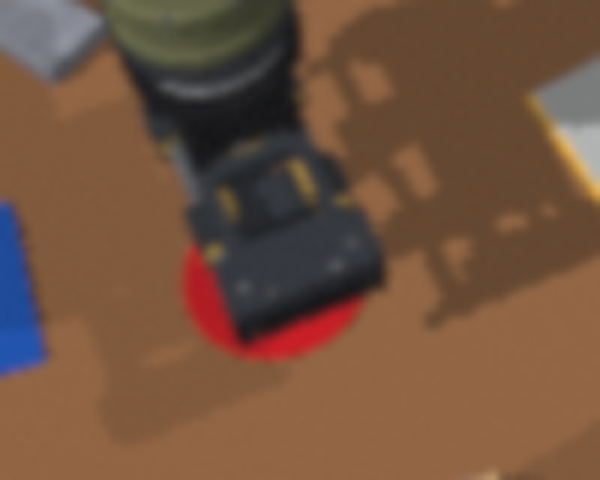

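View pics/w7.png

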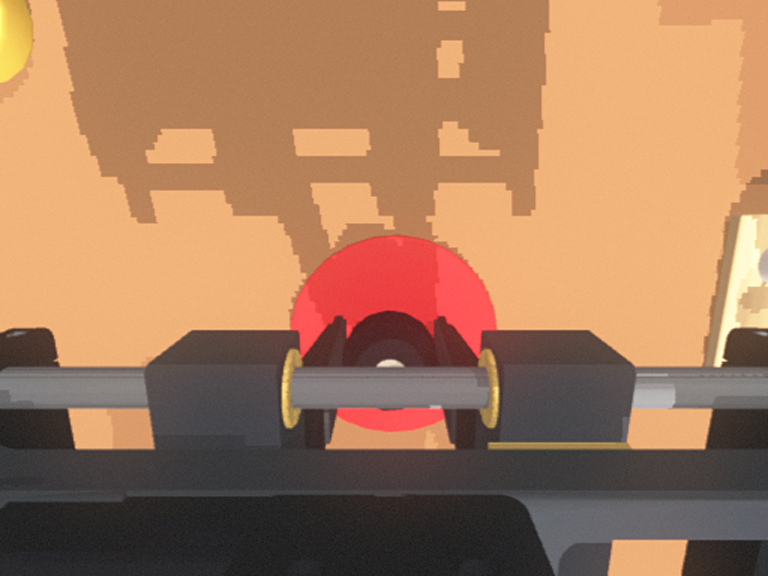

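```bash
python3 wm.py w7 4 1.5 '[[394,235],[394,432],[291,325],[497,325]]'; python3 -c "
from h import *
print(((proj('side',(527.7,-211.3,9))-[240,110])*6).round(),((proj('side',(527.7,-211.3,4))-[240,110])*6).round())"
```

```text
[ 528.4 -167.2    4. ]
[ 528.5 -257.1    4. ]
[ 484.4 -205.6    4. ]
[ 572.8 -206.2    4. ]
mean [ 528.5 -209.     4. ] sides [59.1, 89.8, 67.8, 88.4]
[285. 254.] [285. 261.]
```

Call:
{"method": "carry_out", "body": {
  "rows": [
    [1, 0, 0, 0.004, 0],
    [1, 0, 0, 0.008, 0],
    [1, 0, 0, 0.011, 0],
    [1, 0, 0, 0.011, 0],
    [1, 0, 0, 0.011, 0]
  ]
}}

```text
time: 11.28
tcp_pos: [527.8, -211.3, 8.4]
ee_rot: [-179.6, -0.9, -0.0]
force: [-0.3, -1.2, -1.1]
width: 35.2
```

Call:
{"method": "carry_out", "body": {
  "rows": [
    [1, 0, 0, 0.002, 0],
    [1, 0, 0, 0.003, 0],
    [1, 0, 0, 0.003, 0],
    [1, 0, 0, 0.003, 0],
    [1, 0, 0, 0.003, 0]
  ]
}}

```text
time: 11.9
tcp_pos: [528.0, -211.3, 8.0]
ee_rot: [-179.6, -0.9, -0.0]
force: [-1.7, 1.3, 4.5]
width: 35.0
```

Call:
{"method": "carry_out", "body": {
  "rows": [
    [0.55, 0, 0, 0, 0],
    [0.5, 0, 0, 0, 0],
    [0.4, 0, 0, 0, 0],
    [0.3, 0, 0, 0, 0],
    [0.2, 0, 0, 0, 0]
  ]
}}

```text
time: 12.52
tcp_pos: [527.9, -211.3, 7.9]
ee_rot: [-179.6, -0.9, -0.0]
force: [0.2, -0.1, -0.8]
width: 71.0
```

Call:
{"method": "carry_out", "body": {
  "rows": [
    [0, 0, 0, 0, 0],
    [0, 0, 0, -0.06, 0],
    [0, 0, 0, -0.2, 0],
    [0, 0, 0, -0.35, 0],
    [0, 0, 0, -0.5, 0]
  ]
}}

```text
time: 13.15
tcp_pos: [524.5, -212.6, 209.6]
ee_rot: [-179.6, -0.9, -0.0]
force: [-0.3, 0.7, -0.6]
width: 95.4
```

Call:
{"method": "carry_out", "body": {
  "rows": [
    [0, 0, -0.0, -0.1, 0],
    [0, 0, -0.12, -0.1, 0],
    [0, 0, -0.25, -0.1, 0],
    [0, 0, -0.4, -0.1, 0],
    [0, 0, -0.53, -0.1, 0]
  ]
}}

```text
time: 13.78
tcp_pos: [523.7, 0.9, 251.3]
ee_rot: [-179.6, -0.9, -0.0]
force: [0.6, 0.3, -0.9]
width: 95.2
```

```bash
python3 st.py; python3 look.py d8 side; python3 -c "
from h import *
im=np.load('pics/d8.npy');save('d8a.png',im,(240,110,340,190),6)"
```

```text
[[523.7, 0.9, 251.3], [523.7, 0.9, 251.3], [523.7, 0.9, 251.3]] [-1.7958e+02 -9.2000e-01 -4.0000e-02] [ 0.6  0.3 -0.9] 95.2 13.775
13.78 [523.7   0.9 251.3] [-1.7958e+02 -9.2000e-01 -4.0000e-02] [ 0.6  0.3 -0.9] 95.2 [ -6. -11. 109.   1.  81.  -6.]
```

View pics/d8a.png

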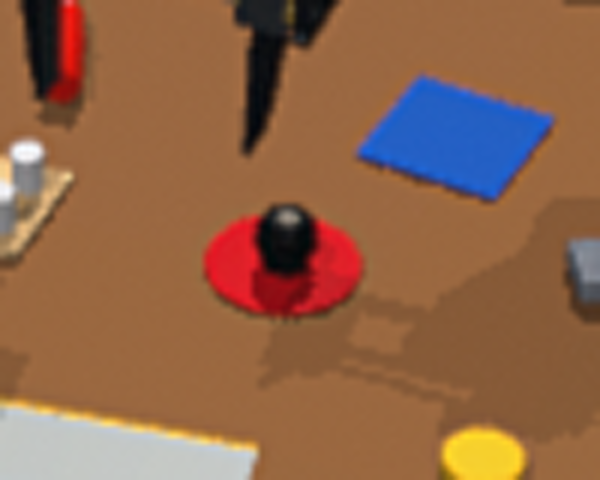

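Mouthpiece stands upright, centred on the pad. Now a small up-kick at azimuth 0, to remove the accumulated tilt.

Call:
{"method": "carry_out", "body": {
  "rows": [
    [0, 0, 0, 0, 0],
    [0, 0, 0, 0, 0],
    [0, 0, 0, 0, 0],
    [0, 0, 0, 0, 0],
    [0, 0, 0, -0.14, 0]
  ]
}}

```text
time: 14.45
tcp_pos: [519.8, 4.7, 301.7]
ee_rot: [-179.3, -0.2, 0.1]
force: [0.5, 0.1, 0.7]
width: 95.0
```

Call:
{"method": "carry_out", "body": {
  "rows": [
    [0, 0, 0, 0, 0],
    [0, 0, 0, 0, 0],
    [0, 0, 0, 0, 0],
    [0, 0, 0, 0, 0],
    [0, 0, 0, -0.14, 0]
  ]
}}

```text
time: 15.08
tcp_pos: [516.9, 4.3, 351.0]
ee_rot: [-179.2, 0.6, 0.1]
force: [0.6, -0.7, 0.3]
width: 95.0
```

Call:
{"method": "carry_out", "body": {
  "rows": [
    [0, -0.025, -0.1, 0, 0.1],
    [0, -0.025, -0.25, 0, 0.2],
    [0, -0.025, -0.4, 0, 0.3],
    [0, -0.025, -0.5, 0, 0.4],
    [0, -0.025, -0.5, 0, 0.4]
  ]
}}

```text
time: 15.7
tcp_pos: [505.9, 206.5, 353.1]
ee_rot: [-179.3, 0.8, -11.6]
force: [-0.9, -0.3, -0.3]
width: 95.0
```

```bash
python3 st.py; python3 wm.py w4 86 1.5 '[[385.5,267]]'; python3 wm.py w4 54 1.5 '[[386.5,258]]';  python3 wm.py w1 54 1 '[[249,106.2]]'; python3 wm.py w1 86 1 '[[247.7,106]]'; python3 wm.py w4 24 1.5 '[[277,280],[484,287],[277,220],[488,228]]'
```

```text
[[505.9, 206.5, 353.1], [505.9, 206.5, 353.1], [505.9, 206.5, 353.1]] [-179.35    0.79  -11.63] [-0.9 -0.3 -0.3] 95.0 15.7
[510.5 365.8  86. ]
mean [510.5 365.8  86. ] sides [0.0]
[511.2 367.1  54. ]
mean [511.2 367.1  54. ] sides [0.0]
[511.3 366.8  54. ]
mean [511.3 366.8  54. ] sides [0.0]
[511.  365.8  86. ]
mean [511.  365.8  86. ] sides [0.0]
[411.  341.8  24. ]
[600.7 334.5  24. ]
[414.4 396.3  24. ]
[601.7 388.6  24. ]
mean [506.9 365.3  24. ] sides [196.4, 189.8, 196.3, 187.5]
```

```bash
cat > go.py <<'E'
import sys
from h import *
from scipy.spatial.transform import Rotation as Ro
o=observe(); W=Ro.from_euler('xyz',o['ee_rot'],degrees=True).as_matrix()
t=np.array([float(a) for a in sys.argv[1:4]])
print('now',o['tcp_pos'].round(1),o['ee_rot'].round(1),'cmd',(W.T@(t-o['tcp_pos'])/400).round(4),'time',round(o['time'],1))
E
python3 go.py 511 366 150
```

```text
now [505.9 206.5 353.1] [-179.3    0.8  -11.6] cmd [-0.0608 -0.3874  0.513 ] time 15.7
```

Call:
{"method": "carry_out", "body": {
  "rows": [
    [0, -0.02, -0.12, 0.05, 0],
    [0, -0.04, -0.26, 0.1, 0],
    [0, -0.061, -0.387, 0.15, 0],
    [0, -0.061, -0.387, 0.25, 0],
    [0, -0.061, -0.387, 0.25, 0]
  ]
}}

```text
time: 16.32
tcp_pos: [510.3, 362.7, 250.3]
ee_rot: [-179.7, 1.2, -11.6]
force: [-0.1, 0.3, 1.0]
width: 94.7
```

```bash
python3 look.py w9; python3 go.py 511 366 120; python3 -c "
from h import *
im=np.load('pics/w9.npy');save('w9a.png',im,(180,140,340,240),4.5)"
```

```text
16.32 [510.3 362.7 250.3] [-179.71    1.16  -11.62] [-0.1  0.3  1. ] 94.7 [30.  3. 95.  1. 82. 42.]
now [511.5 363.1 253.4] [-179.5    1.   -11.7] cmd [ 0.0028 -0.0041  0.3335] time 16.4
```

View pics/w9a.png

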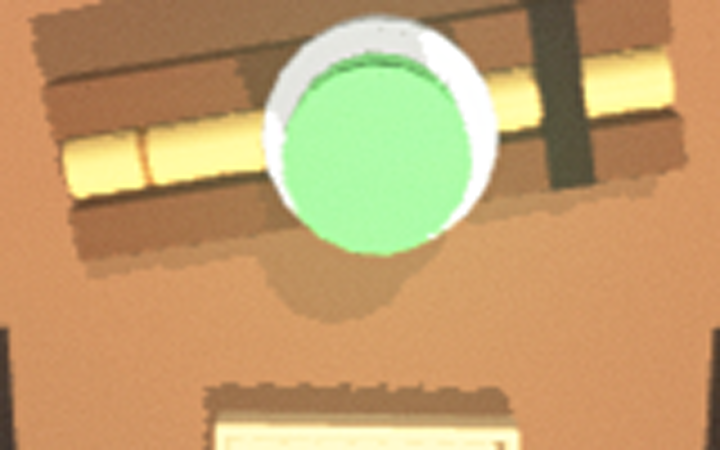

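```bash
python3 wm.py w9 86 4.5 '[[1187,790]]'; python3 go.py 511.3 366 120
```

```text
[510.7 365.7  86. ]
mean [510.7 365.7  86. ] sides [0.0]
now [511.5 363.1 253.4] [-179.5    1.   -11.7] cmd [ 0.0035 -0.0042  0.3335] time 16.4
```

Call:
{"method": "carry_out", "body": {
  "rows": [
    [0, 0.003, -0.004, 0.1, 0],
    [0, 0.003, -0.004, 0.2, 0],
    [0, 0.003, -0.004, 0.3, 0],
    [0, 0.003, -0.004, 0.33, 0],
    [0, 0.003, -0.004, 0.33, 0]
  ]
}}

```text
time: 17.0
tcp_pos: [512.0, 365.6, 122.7]
ee_rot: [-179.5, 0.9, -11.7]
force: [-0.1, 0.1, 0.6]
width: 95.0
```

```bash
python3 go.py 511 366 60
```

```text
now [512.  365.6 122.7] [-179.5    0.9  -11.7] cmd [-1.000e-04  1.100e-03  1.568e-01] time 17.0
```

Call:
{"method": "carry_out", "body": {
  "rows": [
    [0, 0, 0.001, 0.06, 0],
    [0, 0, 0.001, 0.12, 0],
    [0, 0, 0.001, 0.155, 0],
    [0, 0, 0.001, 0.155, 0],
    [0, 0, 0.001, 0.155, 0]
  ]
}}

```text
time: 17.62
tcp_pos: [512.1, 366.6, 62.5]
ee_rot: [-179.4, 0.8, -11.7]
force: [0.7, 0.2, -0.2]
width: 95.3
```

```bash
python3 look.py d10 side; python3 go.py 511 366 59; python3 -c "
from h import *
im=np.load('pics/d10.npy');save('d10a.png',im,(160,200,290,300),6)"
```

```text
17.62 [512.1 366.6  62.5] [-179.37    0.79  -11.71] [ 0.7  0.2 -0.2] 95.3 [ 30.  12. 104.   1.  64.  41.]
now [512.1 366.6  62.5] [-179.4    0.8  -11.7] cmd [-0.0024  0.0021  0.0088] time 17.7
```

View pics/d10a.png

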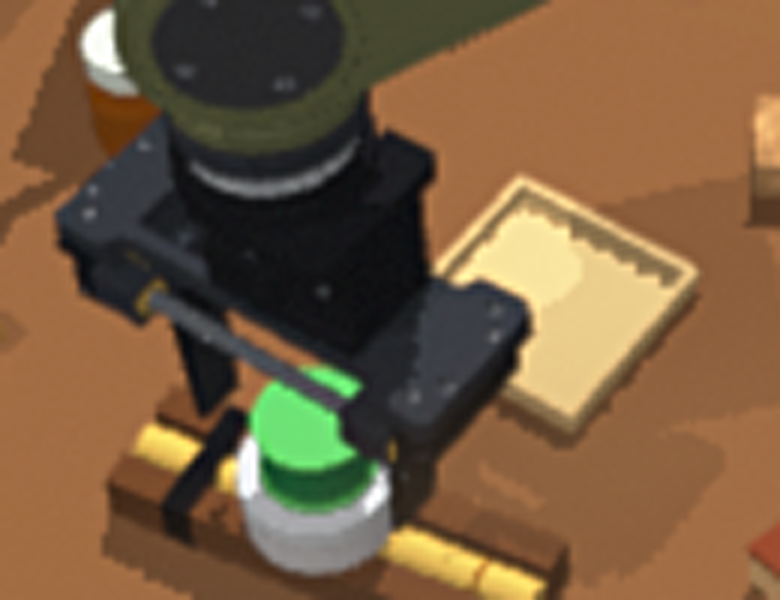

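Call:
{"method": "carry_out", "body": {
  "rows": [
    [0, -0.002, 0.001, 0.007, 0],
    [0.3, -0.002, 0.001, 0.007, 0],
    [0.6, -0.002, 0.001, 0.007, 0],
    [0.9, -0.002, 0.001, 0.007, 0],
    [0.9, -0.002, 0.001, 0.007, 0]
  ]
}}

```text
time: 18.3
tcp_pos: [511.2, 366.4, 59.7]
ee_rot: [-179.4, 0.8, -11.7]
force: [-0.1, 0.0, -0.2]
width: 60.7
```

Call:
{"method": "carry_out", "body": {
  "rows": [
    [0.9, 0, 0, 0, 0],
    [0.9, 0, 0, 0, 0],
    [0.9, 0, 0, 0, 0],
    [0.9, 0, 0, 0, 0],
    [0.9, 0, 0, 0, 0]
  ]
}}

```text
time: 18.92
tcp_pos: [511.2, 366.4, 59.7]
ee_rot: [-179.4, 0.8, -11.7]
force: [0.2, 0.4, 0.6]
width: 49.6
```

Gripped (49.6 mm). Lift, settling at the end.

Call:
{"method": "carry_out", "body": {
  "rows": [
    [1, 0, 0, -0.015, 0],
    [1, 0, 0, -0.06, 0],
    [1, 0, 0, -0.15, 0],
    [1, 0, 0, -0.2, 0],
    [1, 0, 0, -0.2, 0]
  ]
}}

```text
time: 19.55
tcp_pos: [513.6, 366.1, 142.8]
ee_rot: [-179.2, 0.6, -11.7]
force: [-0.0, 0.4, -0.8]
width: 49.6
```

```bash
python3 go.py 477 130 150;python3 look.py w11;python3 go.py 477 130 150
```

```text
now [513.6 366.1 142.8] [-179.2    0.6  -11.7] cmd [ 0.03    0.5963 -0.027 ] time 19.6
19.55 [513.6 366.1 142.8] [-179.16    0.56  -11.71] [-0.   0.4 -0.8] 49.6 [ 30.   8. 101.   1.  71.  42.]
now [512.5 365.5 140.7] [-179.3    0.7  -11.7] cmd [ 0.0322  0.5942 -0.031 ] time 19.6
```

View pics/w11.png

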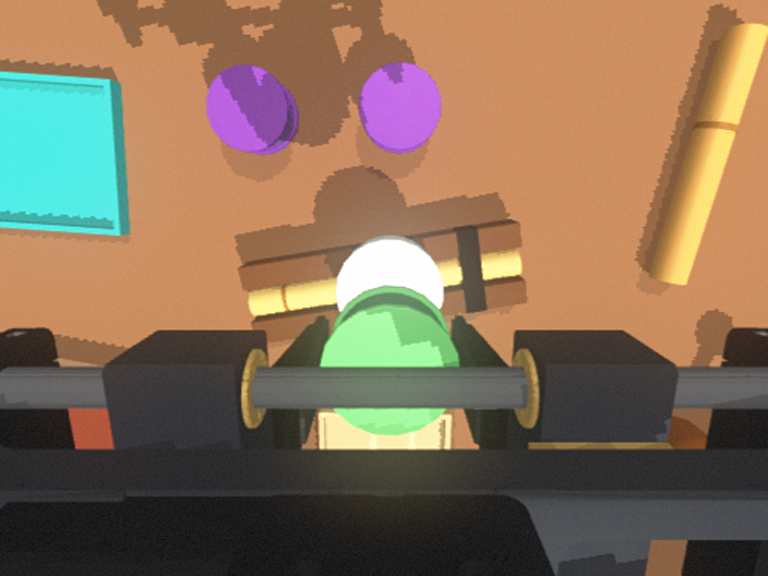

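Call:
{"method": "carry_out", "body": {
  "rows": [
    [1, 0.0, 0.05, -0.1, 0],
    [1, 0.01, 0.15, -0.2, 0],
    [1, 0.02, 0.3, -0.22, 0],
    [1, 0.032, 0.43, -0.22, 0],
    [1, 0.032, 0.55, -0.22, 0]
  ]
}}

```text
time: 20.23
tcp_pos: [480.1, 144.4, 224.0]
ee_rot: [-179.4, 0.8, -11.7]
force: [-0.2, -0.5, -0.6]
width: 49.5
```

Call:
{"method": "carry_out", "body": {
  "rows": [
    [1, 0.0, 0.05, 0, 0],
    [1, 0, 0.07, 0, 0],
    [1, 0, 0.07, 0, 0],
    [1, 0, 0.07, 0, 0],
    [1, 0, 0.07, 0, 0]
  ]
}}

```text
time: 20.85
tcp_pos: [474.5, 117.7, 223.7]
ee_rot: [-179.4, 0.9, -11.7]
force: [0.0, 0.9, -0.4]
width: 49.6
```

```bash
python3 look.py w12;python3 go.py 477 219 100
```

```text
20.85 [474.5 117.7 223.7] [-179.36    0.85  -11.65] [ 0.   0.9 -0.4] 49.6 [  7. -14. 114.   1.  81.  19.]
now [474.5 117.7 223.7] [-179.4    0.8  -11.7] cmd [-0.0404 -0.2459  0.3126] time 20.9
```

View pics/w12.png

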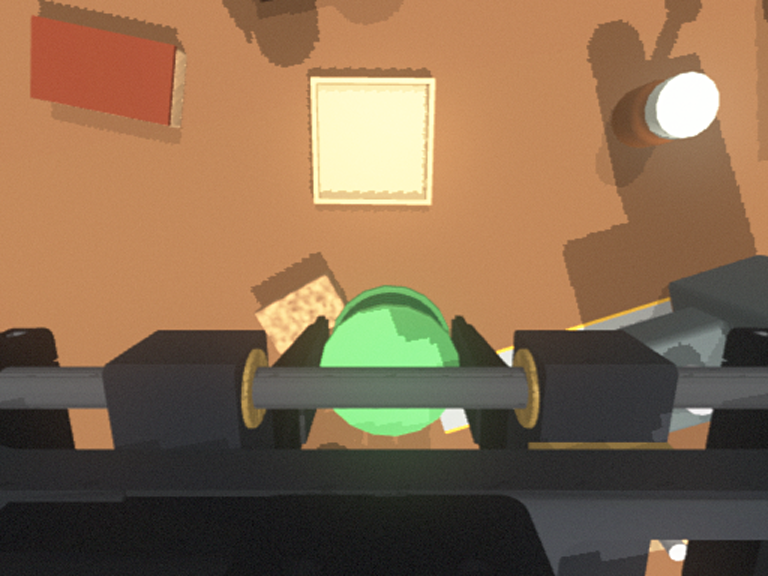

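```bash
python3 wm.py w12 12 1.5 '[[310,77],[435,79],[433,205],[314,204]]'; python3 wm.py w12 65 1.5 '[[688,104]]'; python3 go.py 476.5 218 100
```

```text
[436.9 276.4  12. ]
[535.2 254.2  12. ]
[515.6 156.3  12. ]
[415.8 177.7  12. ]
mean [475.9 216.2  12. ] sides [100.9, 100.7, 99.8, 102.0]
[697.9 192.1  65. ]
mean [697.9 192.1  65. ] sides [0.0]
now [474.5 117.7 223.7] [-179.4    0.8  -11.7] cmd [-0.0412 -0.2432  0.3126] time 20.9
```

Call:
{"method": "carry_out", "body": {
  "rows": [
    [1, -0.02, -0.12, 0, 0.03],
    [1, -0.041, -0.22, 0.05, 0.03],
    [1, -0.041, -0.241, 0.2, 0.03],
    [1, -0.041, -0.241, 0.31, 0.03],
    [1, -0.041, -0.241, 0.31, 0.03]
  ]
}}

```text
time: 21.52
tcp_pos: [473.0, 216.6, 96.8]
ee_rot: [-179.6, 1.3, -12.5]
force: [0.2, -0.1, -0.9]
width: 49.4
```

```bash
python3 look.py w13;python3 go.py 476.5 217 20
```

```text
21.52 [473.  216.6  96.8] [-179.65    1.31  -12.5 ] [ 0.2 -0.1 -0.9] 49.4 [ 18.  -3. 117.   1.  67.  30.]
now [475.4 217.2 100. ] [-179.5    1.   -12.5] cmd [0.0064 0.0017 0.1999] time 21.6
```

View pics/w13.png

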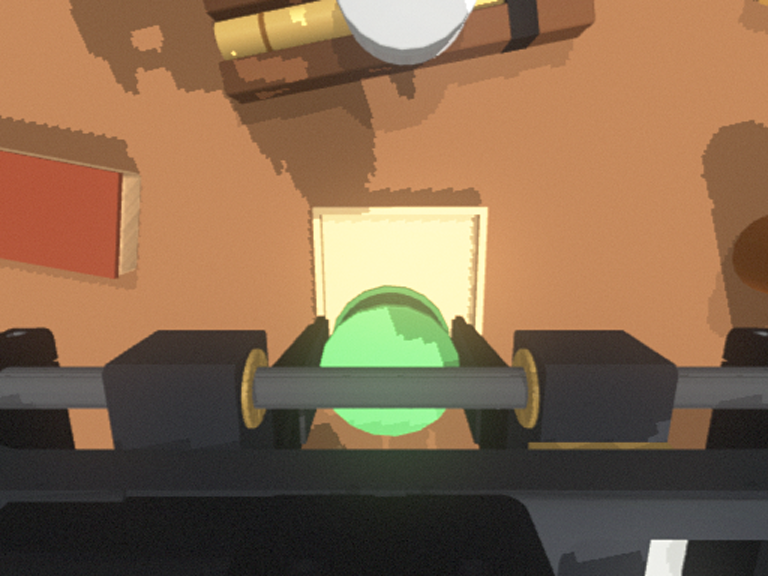

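```bash
python3 wm.py w13 12 1.5 '[[312,207],[487,207]]';python3 -c "
print('centre', )"
```

```text
[436.9 276.5  12. ]
[534.7 254.9  12. ]
mean [485.8 265.7  12. ] sides [100.1, 100.1]
centre
```

Call:
{"method": "carry_out", "body": {
  "rows": [
    [1, 0.005, 0.001, 0.06, 0],
    [1, 0.005, 0.001, 0.12, 0],
    [1, 0.005, 0.001, 0.17, 0],
    [1, 0.005, 0.001, 0.18, 0],
    [1, 0.005, 0.001, 0.18, 0]
  ]
}}

```text
time: 22.2
tcp_pos: [477.8, 217.7, 30.1]
ee_rot: [-179.4, 0.9, -12.5]
force: [-0.1, -0.0, -0.3]
width: 49.7
```

```bash
python3 look.py w14;python3 look.py d14 side; python3 go.py 476.5 217 10; python3 -c "
from h import *
im=np.load('pics/d14.npy');save('d14a.png',im,(180,200,310,300),6)"
```

```text
22.2 [477.8 217.7  30.1] [-179.37    0.86  -12.53] [-0.1 -0.  -0.3] 49.7 [ 18.   3. 118.   1.  59.  30.]
22.25 [477.8 217.8  30.2] [-179.36    0.85  -12.52] [1.2 0.1 0.1] 49.4 [ 18.   3. 118.   1.  59.  30.]
now [477.7 217.8  30. ] [-179.4    0.9  -12.5] cmd [-0.0018  0.0031  0.0501] time 22.3
```

View pics/w14.png

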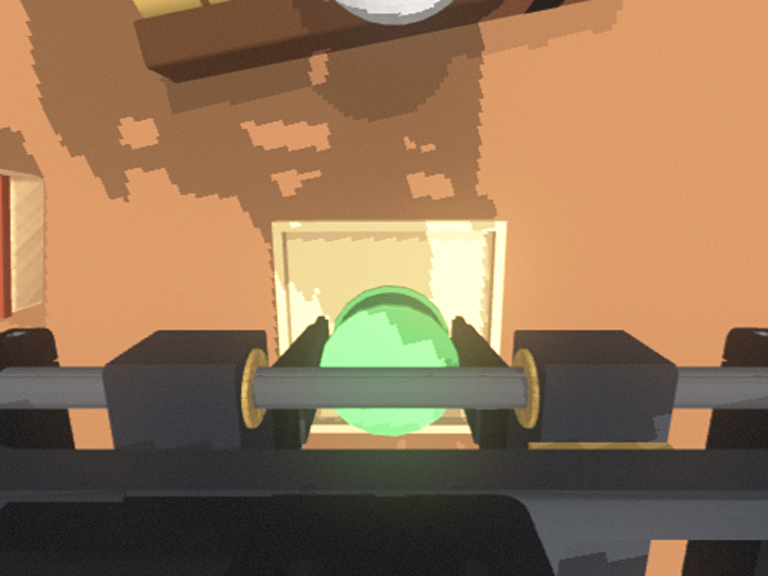

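View pics/d14a.png

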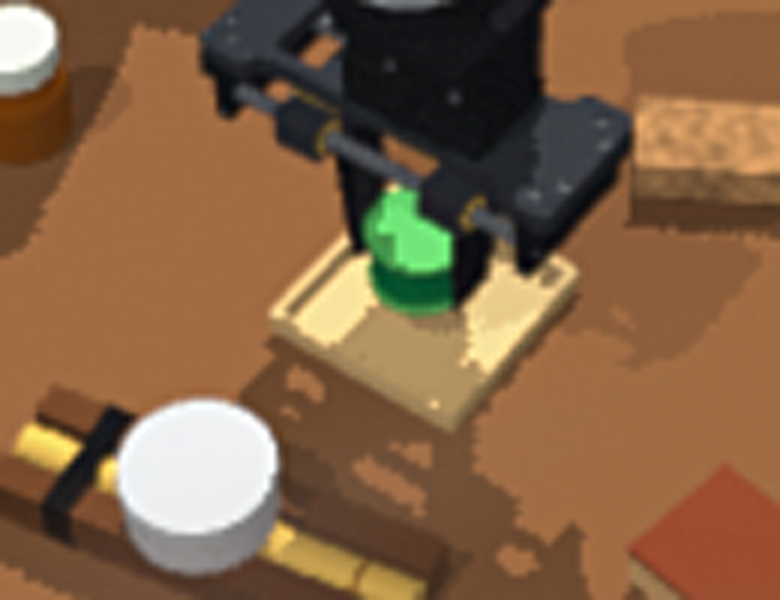

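```bash
python3 wm.py w14 12 1.5 '[[272,222],[507,222],[484,434],[300,434]]'; python3 -c "
from h import *
print(proj('wrist',(0,0,0)) if 0 else '')"; python3 go.py 475.5 217 10.3
```

```text
[437.2 276.2  12. ]
[535.1 254.5  12. ]
[508.5 157.6  12. ]
[422.4 175.9  12. ]
mean [475.8 216.1  12. ] sides [101.4, 100.4, 100.6, 88.0]

now [477.7 217.8  30. ] [-179.4    0.9  -12.5] cmd [-0.0043  0.0036  0.0494] time 22.3
```

Call:
{"method": "carry_out", "body": {
  "rows": [
    [1, -0.004, 0.003, 0, 0],
    [1, -0.004, 0.003, 0.02, 0],
    [1, -0.004, 0.003, 0.04, 0],
    [1, -0.004, 0.003, 0.047, 0],
    [1, -0.004, 0.003, 0.047, 0]
  ]
}}

```text
time: 22.92
tcp_pos: [475.2, 217.0, 10.6]
ee_rot: [-179.4, 0.9, -12.5]
force: [-0.1, 0.3, -0.4]
width: 49.7
```

Call:
{"method": "carry_out", "body": {
  "rows": [
    [1, 0, 0, 0.001, 0],
    [1, 0, 0, 0.003, 0],
    [1, 0, 0, 0.004, 0],
    [1, 0, 0, 0.004, 0],
    [1, 0, 0, 0.004, 0]
  ]
}}

```text
time: 23.55
tcp_pos: [475.3, 217.1, 9.6]
ee_rot: [-179.4, 0.9, -12.5]
force: [-2.4, -0.2, 5.7]
width: 49.7
```

Call:
{"method": "carry_out", "body": {
  "rows": [
    [0.4, 0, 0, 0, 0],
    [0.36, 0, 0, 0, 0],
    [0.36, 0, 0, 0, 0],
    [0.36, 0, 0, 0, 0],
    [0.36, 0, 0, 0, 0]
  ]
}}

```text
time: 24.18
tcp_pos: [475.3, 217.1, 9.6]
ee_rot: [-179.4, 0.9, -12.5]
force: [0.4, -0.6, 0.1]
width: 60.7
```

Call:
{"method": "carry_out", "body": {
  "rows": [
    [0.36, 0, 0, -0.02, 0],
    [0.36, 0, 0, -0.08, 0],
    [0.3, 0, 0, -0.2, 0],
    [0, 0, 0, -0.35, 0],
    [0, 0, 0, -0.5, 0]
  ]
}}

```text
time: 24.8
tcp_pos: [477.7, 214.3, 211.8]
ee_rot: [-179.4, 0.9, -12.5]
force: [0.2, -0.2, 0.7]
width: 80.9
```

Call:
{"method": "carry_out", "body": {
  "rows": [
    [0, 0, 0, 0, 0],
    [0, 0, 0, 0, 0],
    [0, 0, 0, 0, 0],
    [0, 0, 0, 0, 0],
    [0, 0, 0, 0, 0]
  ]
}}

```text
time: 25.42
tcp_pos: [477.2, 214.1, 210.7]
ee_rot: [-179.4, 1.0, -12.5]
force: [0.0, 0.1, -0.9]
width: 94.9
```

```bash
python3 look.py d15 side; python3 go.py 511.2 367 150; python3 -c "
from h import *
im=np.load('pics/d15.npy');save('d15a.png',im,(180,200,310,300),6)"
```

```text
25.43 [477.2 214.1 210.7] [-179.45    0.99  -12.52] [ 0.   0.1 -0.9] 94.9 [ 18.  -9. 111.   1.  79.  30.]
now [477.3 214.2 211. ] [-179.4    1.   -12.5] cmd [ 0.0023 -0.3898  0.1562] time 25.5
```

View pics/d15a.png

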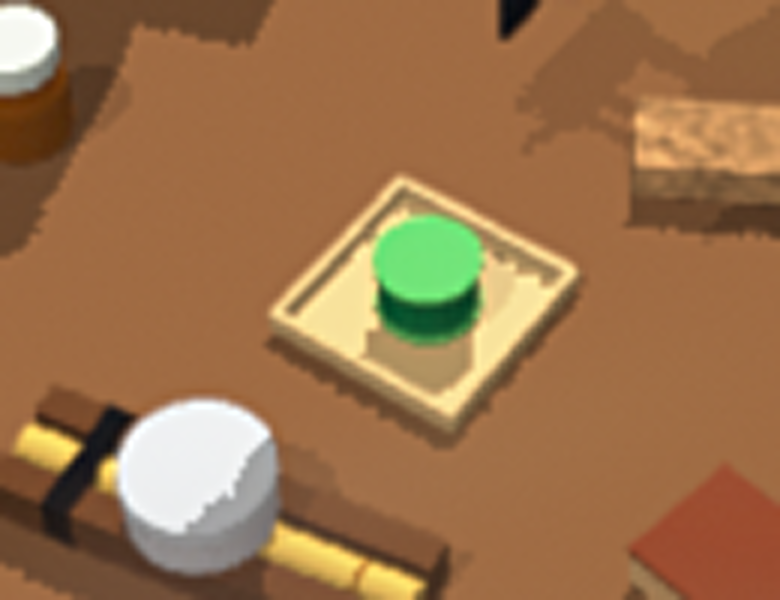

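Spool is centred in the tray. Now the tin.

Call:
{"method": "carry_out", "body": {
  "rows": [
    [0, 0.002, -0.13, 0, 0],
    [0, 0.002, -0.28, 0, 0],
    [0, 0.002, -0.39, 0.02, 0],
    [0, 0.002, -0.39, 0.1, 0],
    [0, 0.002, -0.39, 0.1, 0]
  ]
}}

```text
time: 26.1
tcp_pos: [509.4, 366.2, 168.7]
ee_rot: [-179.7, 1.3, -12.5]
force: [-1.2, -0.9, 0.1]
width: 95.4
```

```bash
python3 look.py w16; python3 go.py 511.2 367 90
```

```text
26.1 [509.4 366.2 168.7] [-179.72    1.26  -12.48] [-1.2 -0.9  0.1] 95.4 [ 30.   7. 100.   1.  75.  42.]
now [510.5 366.3 170.9] [-179.6    1.1  -12.5] cmd [ 0.0054 -0.0005  0.2021] time 26.1
```

View pics/w16.png

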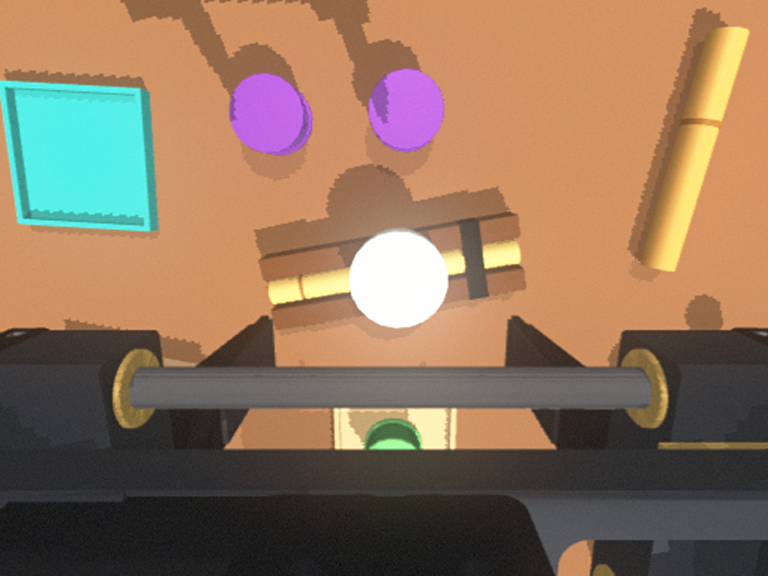

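```bash
python3 wm.py w16 54 1.5 '[[398.5,278.5]]'; python3 wm.py w16 32 1.5 '[[405,110],[270,115]]'; python3 go.py 511.3 367 80
```

```text
[511.6 367.7  54. ]
mean [511.6 367.7  54. ] sides [0.0]
[538.6 472.6  32. ]
[450.9 489.2  32. ]
mean [494.8 480.9  32. ] sides [89.2, 89.2]
now [510.5 366.3 170.9] [-179.6    1.1  -12.5] cmd [ 0.0061 -0.0004  0.2271] time 26.1
```

Call:
{"method": "carry_out", "body": {
  "rows": [
    [0, 0.006, -0.001, 0.06, 0],
    [0, 0.006, -0.001, 0.12, 0],
    [0, 0.006, -0.001, 0.2, 0],
    [0, 0.006, -0.001, 0.227, 0],
    [0, 0.006, -0.001, 0.227, 0]
  ]
}}

```text
time: 26.78
tcp_pos: [511.6, 367.0, 80.5]
ee_rot: [-179.6, 1.1, -12.5]
force: [-0.3, -0.2, 0.3]
width: 94.8
```

```bash
python3 go.py 511.4 367.3 31
```

```text
now [511.6 367.   80.5] [-179.6    1.1  -12.5] cmd [0.0019 0.0002 0.1238] time 26.8
```

Call:
{"method": "carry_out", "body": {
  "rows": [
    [0, 0.002, 0, 0.04, 0],
    [0, 0.002, 0, 0.09, 0],
    [0, 0.002, 0, 0.122, 0],
    [0, 0.002, 0, 0.122, 0],
    [0, 0.002, 0, 0.122, 0]
  ]
}}

```text
time: 27.4
tcp_pos: [511.7, 367.5, 31.8]
ee_rot: [-179.6, 1.1, -12.5]
force: [-0.1, -0.1, -0.6]
width: 95.1
```

```bash
python3 go.py 511.4 367.3 31; python3 look.py d17 side; python3 -c "
from h import *
im=np.load('pics/d17.npy');save('d17a.png',im,(160,200,290,300),6)"
```

```text
now [511.7 367.5  31.8] [-179.6    1.1  -12.5] cmd [-0.0005  0.0007  0.0021] time 27.4
27.4 [511.7 367.5  31.8] [-179.57    1.11  -12.54] [-0.1 -0.1 -0.6] 95.1 [ 30.  15. 104.   1.  61.  42.]
```

View pics/d17a.png

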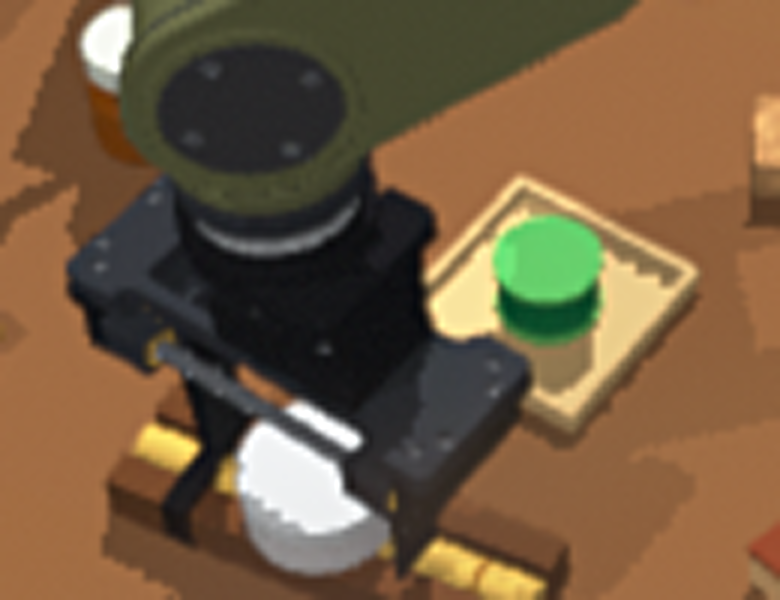

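Call:
{"method": "carry_out", "body": {
  "rows": [
    [0.2, 0, 0, 0.002, 0],
    [0.5, 0, 0, 0.002, 0],
    [0.8, 0, 0, 0.002, 0],
    [0.8, 0, 0, 0.002, 0],
    [0.8, 0, 0, 0.002, 0]
  ]
}}

```text
time: 28.08
tcp_pos: [512.0, 367.7, 31.7]
ee_rot: [-179.5, 1.1, -12.5]
force: [-0.2, 0.1, 0.8]
width: 65.8
```

Call:
{"method": "carry_out", "body": {
  "rows": [
    [0.8, 0, 0, 0, 0],
    [0.8, 0, 0, 0, 0],
    [0.8, 0, 0, 0, 0],
    [0.8, 0, 0, 0, 0],
    [0.8, 0, 0, 0, 0]
  ]
}}

```text
time: 28.7
tcp_pos: [512.0, 367.7, 31.7]
ee_rot: [-179.5, 1.1, -12.5]
force: [-0.1, 0.3, 0.1]
width: 65.2
```

Call:
{"method": "carry_out", "body": {
  "rows": [
    [1, 0, 0, -0.015, 0],
    [1, 0, 0, -0.06, 0],
    [1, 0, 0, -0.17, 0],
    [1, 0, 0, -0.3, 0],
    [1, 0, 0, -0.42, 0]
  ]
}}

```text
time: 29.32
tcp_pos: [514.9, 365.8, 203.0]
ee_rot: [-179.4, 1.0, -12.5]
force: [0.6, -0.3, -1.2]
width: 65.3
```

Call:
{"method": "carry_out", "body": {
  "rows": [
    [1, 0, 0, 0, 0],
    [1, 0, 0, -0.15, 0],
    [1, 0, 0, -0.15, 0],
    [1, 0, 0, -0.15, 0],
    [1, 0, 0, -0.15, 0]
  ]
}}

```text
time: 29.95
tcp_pos: [514.8, 364.4, 260.1]
ee_rot: [-179.6, 1.2, -12.5]
force: [0.1, -0.5, -2.4]
width: 65.4
```

```bash
python3 look.py w18; python3 go.py 475 -440 250
```

```text
29.95 [514.8 364.4 260.1] [-179.62    1.16  -12.54] [ 0.1 -0.5 -2.4] 65.4 [30.  4. 94.  1. 83. 42.]
now [514.9 364.4 260.3] [-179.6    1.2  -12.5] cmd [0.3399 1.9848 0.0054] time 30.0
```

View pics/w18.png

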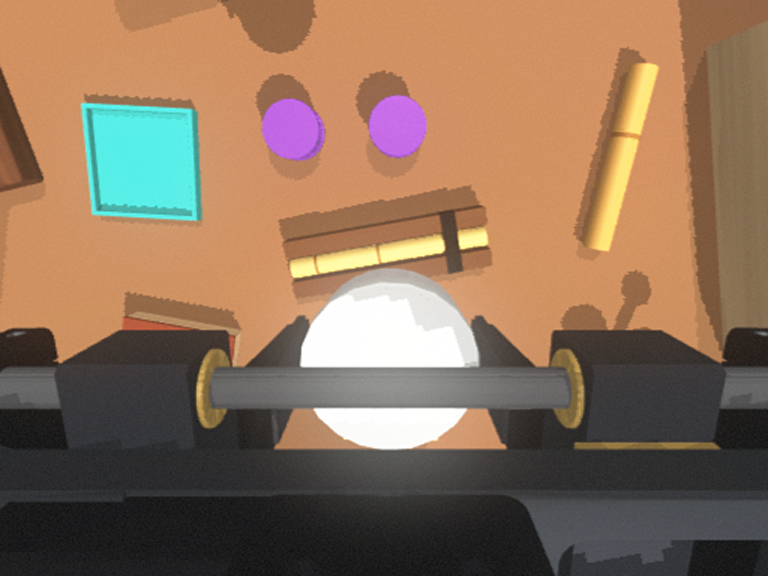

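Call:
{"method": "carry_out", "body": {
  "rows": [
    [1, 0.015, 0.1, 0, 0],
    [1, 0.04, 0.25, 0, 0],
    [1, 0.068, 0.4, 0, 0],
    [1, 0.094, 0.55, 0, 0],
    [1, 0.12, 0.7, 0, 0]
  ]
}}

```text
time: 30.62
tcp_pos: [499.9, 78.9, 255.9]
ee_rot: [-179.6, 1.3, -12.5]
force: [2.1, -0.1, -1.6]
width: 65.9
```

Call:
{"method": "carry_out", "body": {
  "rows": [
    [1, 0.026, 0.15, 0, 0],
    [1, 0.051, 0.3, 0, 0],
    [1, 0.077, 0.45, 0, 0],
    [1, 0.103, 0.6, 0, 0],
    [1, 0.13, 0.75, 0, 0]
  ]
}}

```text
time: 31.25
tcp_pos: [484.7, -226.9, 251.6]
ee_rot: [-179.6, 1.3, -12.5]
force: [1.0, -0.5, -2.1]
width: 65.7
```

```bash
python3 go.py 475 -440 260
```

```text
now [ 484.7 -226.9  251.6] [-179.6    1.3  -12.5] cmd [ 0.0914  0.5252 -0.0267] time 31.2
```

Call:
{"method": "carry_out", "body": {
  "rows": [
    [1, 0.025, 0.14, 0, 0],
    [1, 0.05, 0.28, 0, 0],
    [1, 0.07, 0.4, 0, 0],
    [1, 0.085, 0.49, 0, 0],
    [1, 0.091, 0.525, 0, 0]
  ]
}}

```text
time: 31.88
tcp_pos: [473.7, -441.0, 247.2]
ee_rot: [-179.5, 1.5, -12.6]
force: [-0.2, 0.6, -1.6]
width: 65.3
```

Call:
{"method": "carry_out", "body": {
  "rows": [
    [1, 0, 0, 0, 0],
    [1, 0, 0, 0, 0],
    [1, 0, 0, 0, 0],
    [1, 0, 0, 0, 0],
    [1, 0, 0, 0, 0]
  ]
}}

```text
time: 32.5
tcp_pos: [473.9, -440.6, 247.5]
ee_rot: [-179.5, 1.5, -12.6]
force: [-0.0, 0.2, -0.7]
width: 65.7
```

```bash
python3 look.py w19; python3 go.py 475.5 -363.6 100
```

```text
32.5 [ 473.9 -440.6  247.5] [-179.51    1.46  -12.61] [-0.   0.2 -0.7] 65.7 [-47.   7.  92.  -0.  83. -35.]
now [ 473.8 -440.7  247.4] [-179.5    1.5  -12.6] cmd [-0.0286 -0.1859  0.371 ] time 32.5
```

View pics/w19.png

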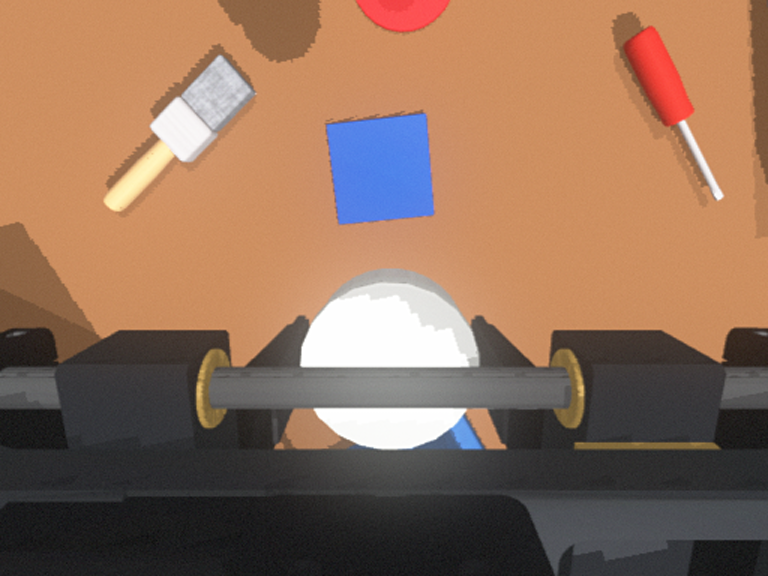

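```bash
python3 wm.py w19 4 1.5 '[[326,123],[426,113],[434,214],[339,224]]'; python3 go.py 475.5 -364.5 100
```

```text
[ 436.2 -313.3    4. ]
[ 524.8 -324.9    4. ]
[ 514.4 -413.1    4. ]
[ 425.7 -403.     4. ]
mean [ 475.3 -363.6    4. ] sides [90.2, 89.4, 88.9, 89.3]
now [ 473.8 -440.7  247.4] [-179.5    1.5  -12.6] cmd [-0.0281 -0.1837  0.371 ] time 32.5
```

Call:
{"method": "carry_out", "body": {
  "rows": [
    [1, -0.012, -0.08, 0, 0],
    [1, -0.025, -0.16, 0, 0],
    [1, -0.029, -0.186, 0, 0],
    [1, -0.029, -0.186, 0, 0],
    [1, -0.029, -0.186, 0.14, 0]
  ]
}}

```text
time: 33.17
tcp_pos: [480.5, -368.5, 198.2]
ee_rot: [-179.9, 0.8, -12.6]
force: [0.9, 0.2, -2.2]
width: 65.3
```

Call:
{"method": "carry_out", "body": {
  "rows": [
    [1, 0, 0, 0, 0],
    [1, 0, 0, 0, 0],
    [1, 0, 0, 0, 0],
    [1, 0, 0, 0, 0],
    [1, 0, 0, 0.14, 0]
  ]
}}

```text
time: 33.8
tcp_pos: [483.7, -371.8, 149.2]
ee_rot: [179.7, 0.1, -12.6]
force: [0.9, 0.1, -2.1]
width: 65.8
```

Call:
{"method": "carry_out", "body": {
  "rows": [
    [1, 0, 0, 0, 0],
    [1, 0, 0, 0, 0],
    [1, 0, 0, 0, 0],
    [1, 0, 0, 0, 0],
    [1, 0, 0, 0, 0]
  ]
}}

```text
time: 34.42
tcp_pos: [484.0, -372.1, 150.1]
ee_rot: [179.6, 0.0, -12.6]
force: [-0.6, 0.1, -1.4]
width: 65.4
```

```bash
python3 go.py 475.4 -363.6 30
```

```text
now [ 484.  -372.1  150.1] [179.6   0.  -12.6] cmd [-0.0256 -0.018   0.3002] time 34.4
```

Call:
{"method": "carry_out", "body": {
  "rows": [
    [1, -0.026, -0.018, 0.08, 0],
    [1, -0.026, -0.018, 0.17, 0],
    [1, -0.026, -0.018, 0.27, 0],
    [1, -0.026, -0.018, 0.3, 0],
    [1, -0.026, -0.018, 0.3, 0]
  ]
}}

```text
time: 35.05
tcp_pos: [475.0, -363.3, 29.8]
ee_rot: [179.7, 0.1, -12.6]
force: [0.7, 0.3, -1.3]
width: 65.9
```

```bash
python3 look.py w20; python3 look.py s20 scene;python3 go.py 475.4 -363.6 13;  python3 -c "
from h import *
im=np.load('pics/s20.npy');save('s20a.png',im,(80,190,180,270),6)"
```

```text
35.05 [ 475.  -363.3   29.8] [ 1.7966e+02  7.0000e-02 -1.2640e+01] [ 0.7  0.3 -1.3] 65.9 [-42.  11. 109.  -0.  60. -30.]
35.1 [ 475.9 -364.1   31.2] [ 1.7959e+02 -6.0000e-02 -1.2640e+01] [-0.  -0.4 -1.2] 65.5 [-42.  11. 109.  -0.  60. -30.]
now [ 476.4 -364.5   32. ] [ 1.795e+02 -1.000e-01 -1.260e+01] cmd [-0.003  -0.0021  0.0474] time 35.1
```

View pics/w20.png

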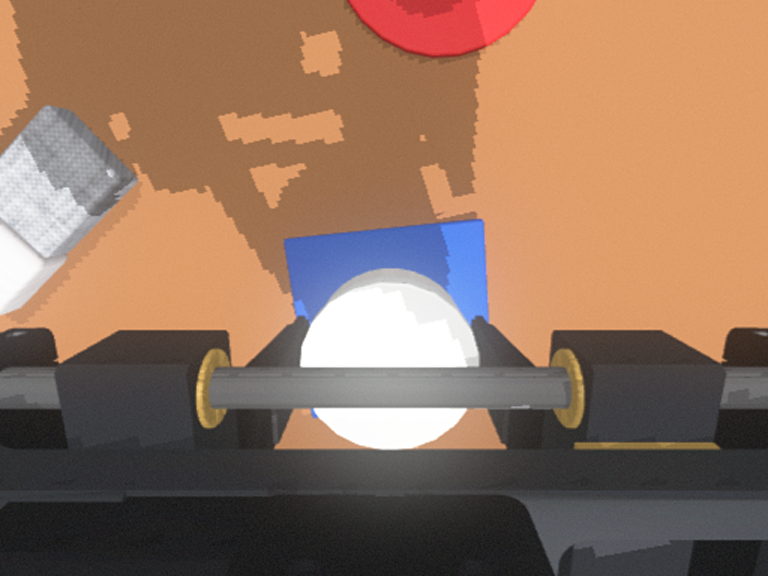

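View pics/s20a.png

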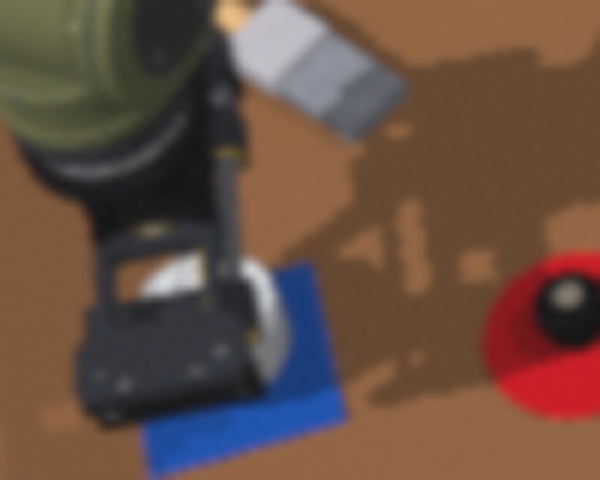

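```bash
python3 wm.py w20 4 1.5 '[[285,240],[484,219]]'
```

```text
[ 436.4 -314.4    4. ]
[ 524.7 -324.7    4. ]
mean [ 480.6 -319.6    4. ] sides [89.0, 89.0]
```

Call:
{"method": "carry_out", "body": {
  "rows": [
    [1, -0.003, -0.002, 0.01, 0],
    [1, -0.003, -0.002, 0.03, 0],
    [1, -0.003, -0.002, 0.046, 0],
    [1, -0.003, -0.002, 0.046, 0],
    [1, -0.003, -0.002, 0.046, 0]
  ]
}}

```text
time: 35.78
tcp_pos: [475.3, -363.5, 13.4]
ee_rot: [179.6, -0.1, -12.6]
force: [1.6, 0.3, -1.1]
width: 65.8
```

Call:
{"method": "carry_out", "body": {
  "rows": [
    [1, 0, 0, 0.002, 0],
    [1, 0, 0, 0.004, 0],
    [1, 0, 0, 0.004, 0],
    [1, 0, 0, 0.004, 0],
    [1, 0, 0, 0.004, 0]
  ]
}}

```text
time: 36.4
tcp_pos: [475.4, -363.7, 12.3]
ee_rot: [179.5, -0.1, -12.6]
force: [-1.3, 1.5, 4.2]
width: 65.9
```

Contact (4 N). Release and rise.

Call:
{"method": "carry_out", "body": {
  "rows": [
    [0.25, 0, 0, 0, 0],
    [0.2, 0, 0, 0, 0],
    [0.1, 0, 0, 0, 0],
    [0, 0, 0, 0, 0],
    [0, 0, 0, 0, 0]
  ]
}}

```text
time: 37.02
tcp_pos: [475.4, -363.7, 12.2]
ee_rot: [179.5, -0.1, -12.6]
force: [-0.6, 0.4, -0.7]
width: 94.1
```

Call:
{"method": "carry_out", "body": {
  "rows": [
    [0, 0, 0, -0.02, 0],
    [0, 0, 0, -0.1, 0],
    [0, 0, 0, -0.25, 0],
    [0, 0, 0, -0.4, 0],
    [0, 0, 0, -0.55, 0]
  ]
}}

```text
time: 37.65
tcp_pos: [475.1, -361.7, 234.9]
ee_rot: [179.5, -0.2, -12.6]
force: [0.3, -0.6, -0.3]
width: 95.4
```

```bash
python3 look.py s21 scene;python3 look.py d21 side;python3 go.py 510 0 300;  python3 -c "
from h import *
im=np.load('pics/s21.npy');save('s21a.png',im,(80,190,180,270),6)
im=np.load('pics/d21.npy');save('d21a.png',im,(260,90,360,170),6)"
```

```text
37.65 [ 475.1 -361.7  234.9] [179.51  -0.18 -12.64] [ 0.3 -0.6 -0.3] 95.4 [-42.  -0. 100.  -0.  80. -30.]
37.7 [ 478.3 -364.5  245.7] [179.09  -0.94 -12.63] [ 2.3 -1.   5.2] 94.8 [-42.  -1. 100.  -0.  80. -30.]
now [ 478.5 -364.7  243. ] [179.1  -1.  -12.6] cmd [-0.1201 -0.9044 -0.1593] time 37.8
```

View pics/d21a.png

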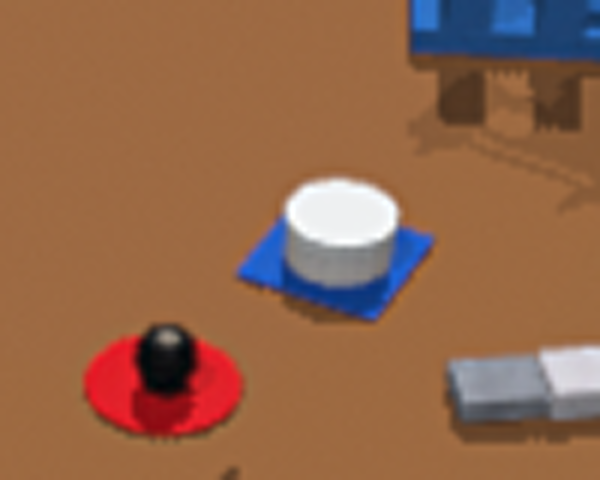

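View pics/s21a.png

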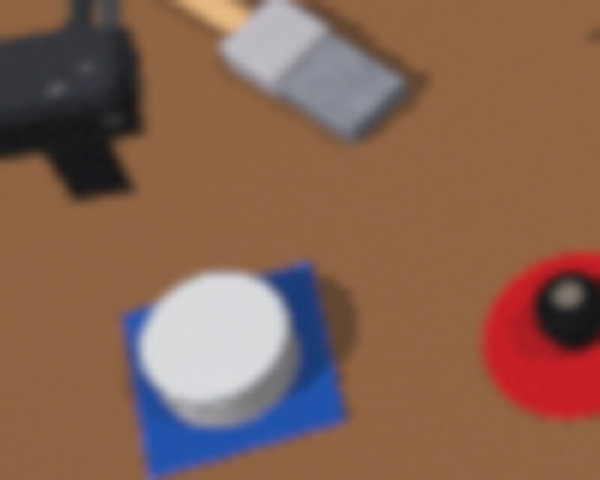

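```bash
cp pics/wrist0.npy pics/w0.npy
python3 - <<'E'
from h import *
np.savez('pics/w0_pose.npz',p=np.array([649.35,0,213.4]),r=np.array([-179.99,0.12,0]))
im=np.load('pics/w0.npy');save('w0a.png',im,(120,120,340,230),3.6)
E
```

```text
(no output)
```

View pics/w0a.png

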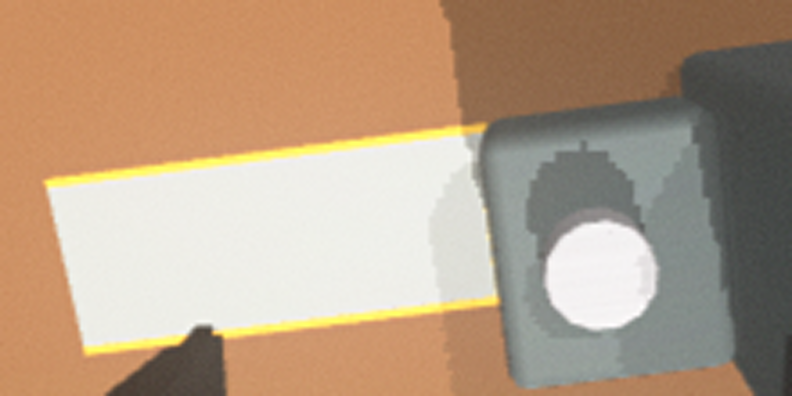

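Call:
{"method": "carry_out", "body": {
  "rows": [
    [0, 0, 0, 0, 0],
    [0, -0.015, -0.12, 0, 0.2],
    [0, -0.035, -0.27, 0, 0.5],
    [0, -0.055, -0.42, 0, 0.8],
    [0, -0.075, -0.57, 0, 1.0]
  ]
}}

```text
time: 38.38
tcp_pos: [498.3, -133.7, 237.1]
ee_rot: [179.6, -1.2, -42.9]
force: [1.2, 0.6, 0.4]
width: 95.1
```

Call:
{"method": "carry_out", "body": {
  "rows": [
    [0, 0, -0.1, 0, 0.3],
    [0, 0, -0.2, 0, 0.6],
    [0, 0, -0.25, 0, 0.9],
    [0, 0, -0.25, 0, 1.0],
    [0, 0, -0.25, 0, 1.0]
  ]
}}

```text
time: 39.0
tcp_pos: [565.7, -60.0, 234.7]
ee_rot: [-179.9, -1.1, -72.8]
force: [0.1, -0.1, 0.6]
width: 95.2
```

```bash
python3 go.py 500 0 300
```

```text
now [565.7 -60.  234.7] [-179.9   -1.1  -72.8] cmd [-0.1887  0.1123 -0.1671] time 39.0
```

```bash
python3 - <<'E'
import subprocess
from h import *
q=np.load('pics/w0_pose.npz')
f=lambda u,v,z:wonz((u/3.6+120,v/3.6+120),z,q['p'],q['r'])
a,b,c,d=f(45,182,0),f(485,127,0),f(85,352,0),f(497,300,0)
for X in (a,b,c,d):print(X.round(1))
for p,r in((a,b),(c,d)):print(np.degrees(np.arctan2(*(r-p)[1::-1])))
print('perp width',np.linalg.norm(a-c))
for u,v in((485,130),(515,385),(710,110),(733,360),(505,260)):print('nose83',f(u,v,83).round(1))
E
python3 look.py w22
```

```text
[478.7  -2.4   0. ]
[640.8  17.8   0. ]
[487.3 -68.3   0. ]
[645.  -47.6   0. ]
7.118780088274542
7.496394703059029
perp width 66.48168160546552
nose83 [642.4  27.1  83. ]
nose83 [651.1 -50.   83. ]
nose83 [706.2  32.8  83. ]
nose83 [716.5 -42.   83. ]
nose83 [648.1 -11.1  83. ]
39.0 [565.7 -60.  234.7] [-179.88   -1.12  -72.82] [ 0.1 -0.1  0.6] 95.2 [-11.  -4. 104.  -1.  79.  62.]
```

View pics/w22.png

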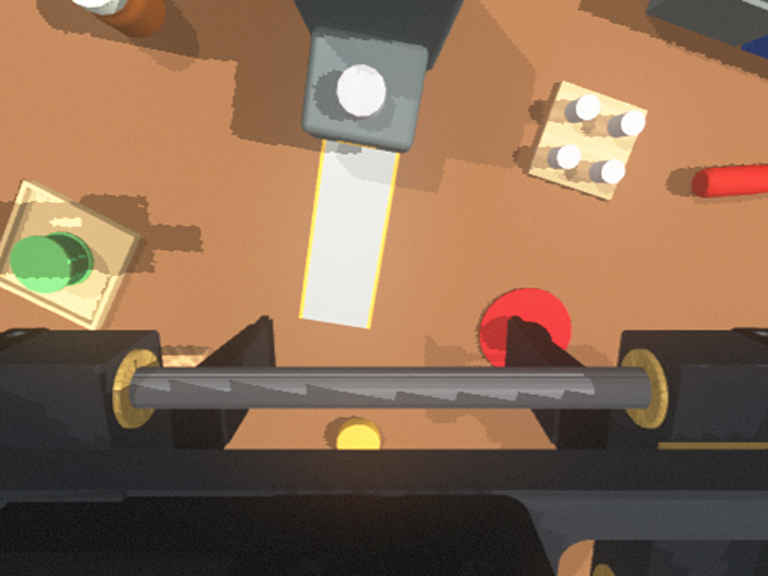

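```bash
python3 - <<'E'
from h import *
im=np.load('pics/w22.npy');save('w22a.png',im,(180,0,320,230),2.6)
save('w22b.png',im,(190,5,300,110),5.6)
E
python3 wm.py w22 0 1.5 '[[300,318],[370,328],[322,140],[400,152]]';python3 wm.py w22 83 1.5 '[[303,132],[410,152],[315,27],[428,48]]'
```

```text
[ 4.783e+02 -1.000e-01  0.000e+00]
[488.  -67.3   0. ]
[642.   22.3   0. ]
[652.6 -46.    0. ]
mean [565.2 -22.8   0. ] sides [180.2, 67.9, 178.1, 69.1]
[639.9  24.2  83. ]
[649.2 -50.7  83. ]
[705.8  33.2  83. ]
[716.2 -41.9  83. ]
mean [677.7  -8.8  83. ] sides [100.9, 75.5, 101.2, 75.7]
```

View pics/w22a.png

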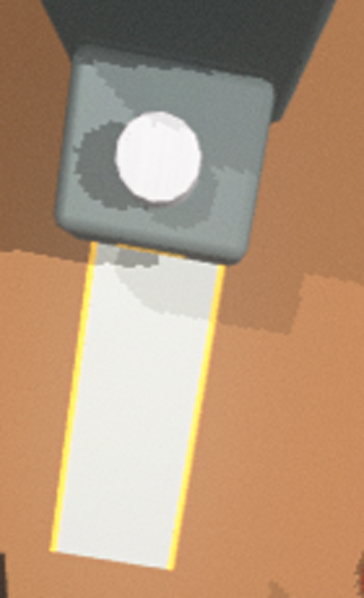

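View pics/w22b.png

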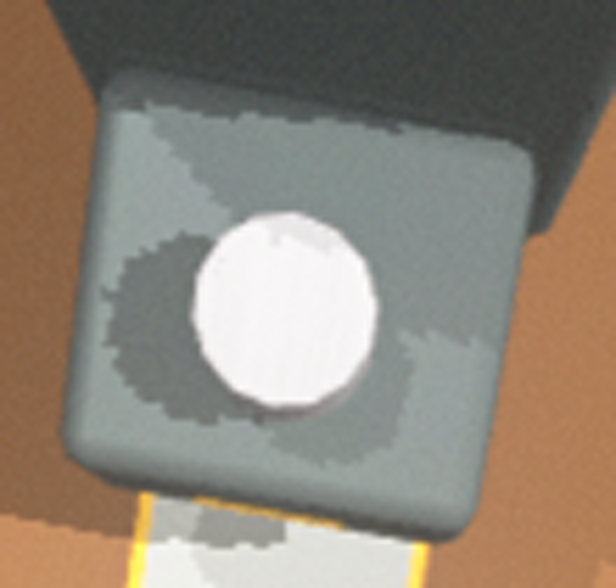

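Run:
```python
from h import *
a=np.load('pics/w0_pose.npz');b=np.load('pics/w22_pose.npz')
r1=wray((286.9,196.4),a['p'],a['r']);r2=wray((240.9,60.4),b['p'],b['r'])
sc=ray('scene',(573/3.3+90,168/3.3+190)); sd=ray('side',(279/4+150,183/4+110))
for rs in ([r1,r2],[r1,r2,sd],[r1,r2,sd,sc],[sd,sc],[r1,sd]):
    x,e=tri(rs);print(x.round(1),np.round(e,1))
# shadow-free check: project candidate
for z in (95,100,105,110,115):
    print(z,[(o+d*(z-o[2])/d[2]).round(1).tolist()[:2] for o,d in (r1,r2,sd,sc)])
```

```text
[673.8  -9.1 107.3] [0.2 0.2]
[674.6  -9.4 101.6] [1.3 0.8 0.7]
[674.6  -9.6 101.3] [1.1 1.1 0.7 0.5]
[674.7  -9.7 100.9] [0.6 0.6]
[675.3 -10.9  99.7] [0.6 0.6]
95 [[675.2, -12.5], [675.6, -8.0], [678.6, -15.5], [671.4, -8.4]]
100 [[674.7, -11.1], [674.8, -8.4], [675.6, -10.2], [673.8, -9.8]]
105 [[674.3, -9.8], [674.0, -8.9], [672.6, -4.8], [676.3, -11.1]]
110 [[673.8, -8.5], [673.2, -9.3], [669.6, 0.5], [678.7, -12.5]]
115 [[673.3, -7.1], [672.4, -9.8], [666.6, 5.9], [681.1, -13.9]]
```

```bash
python3 - <<'E'
from h import *
for u,v in((682,312),(655,312),(712,312),(545,495),(648,495),(545,428),(648,430)):print(onz('side',(u/4+150,v/4+110),10 if u in(682,655,712) else (0 if v>450 else 25)).round(0))
E
python3 go.py 505 360 250
```

```text
[373. -85.  10.]
[392. -77.  10.]
[352. -94.  10.]
[408. 122.   0.]
[342.  94.  -0.]
[424.  83.  25.]
[355.  57.  25.]
now [565.7 -60.3 235.1] [-179.8   -1.1  -72.8] cmd [-1.0477 -0.1653 -0.0576] time 39.0
```

Call:
{"method": "carry_out", "body": {
  "rows": [
    [0, -0.1, 0, 0, 0.1],
    [0, -0.24, 0.02, 0, 0.3],
    [0, -0.39, 0.06, 0, 0.5],
    [0, -0.54, 0.1, 0, 0.64],
    [0, -0.69, 0.15, 0, 0.64]
  ]
}}

```text
time: 39.67
tcp_pos: [426.0, 186.0, 229.0]
ee_rot: [-179.5, -1.0, -92.1]
force: [0.6, -0.0, -0.6]
width: 95.4
```

```bash
python3 go.py 420 362 250
```

```text
now [426. 186. 229.] [-179.5   -1.   -92.1] cmd [-0.4381  0.0303 -0.0604] time 39.7
```

Call:
{"method": "carry_out", "body": {
  "rows": [
    [0, -0.14, 0.01, -0.02, 0],
    [0, -0.28, 0.02, -0.04, 0],
    [0, -0.4, 0.03, -0.06, 0],
    [0, -0.438, 0.03, -0.06, 0],
    [0, -0.438, 0.03, -0.06, 0]
  ]
}}

```text
time: 40.3
tcp_pos: [419.9, 361.7, 249.0]
ee_rot: [-179.6, -1.1, -92.0]
force: [-0.1, -0.2, -0.0]
width: 95.2
```

```bash
python3 look.py w23;python3 go.py 420 362 250;  python3 -c "
from h import *
im=np.load('pics/w23.npy');save('w23a.png',im,(200,70,330,240),3.5)"
```

```text
40.3 [419.9 361.7 249. ] [-179.55   -1.09  -92.01] [-0.1 -0.2 -0. ] 95.2 [ 36.  -6. 104.  -1.  82. 128.]
now [420. 361. 249.] [-179.6   -1.1  -92.1] cmd [-0.0025  0.0002 -0.0025] time 40.4
```

View pics/w23.png

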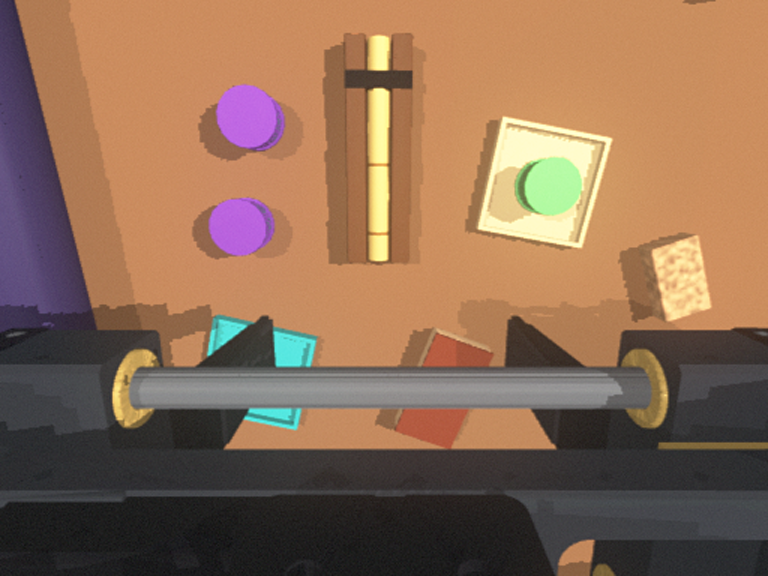

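View pics/w23a.png

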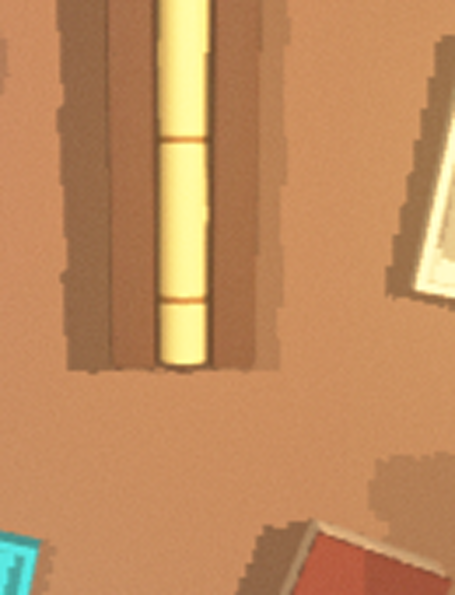

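```bash
python3 wm.py w23 24 1.5 '[[344,34],[412,34],[410,262],[348,262]]'; python3 wm.py w23 24 1.5 '[[378,79]]'; python3 wm.py w23 32 1.5 '[[270,226],[240,226],[240,198],[240,255]]'
```

```text
[600.5 389.4  24. ]
[598.8 334.   24. ]
[410.2 340.3  24. ]
[412.4 396.8  24. ]
mean [505.5 365.1  24. ] sides [188.2, 55.4, 188.7, 56.5]
[565.7 363.1  24. ]
mean [565.7 363.1  24. ] sides [0.0]
[448.3 462.3  32. ]
[449.3 488.3  32. ]
[473.2 485.6  32. ]
[423.8 491.2  32. ]
mean [448.6 481.8  32. ] sides [37.9, 26.0, 24.0, 49.7]
```

```bash
python3 go.py 505.3 365.1 60
```

```text
now [420. 361. 249.] [-179.6   -1.1  -92.1] cmd [-0.027  -0.209   0.4738] time 40.4
```

Call:
{"method": "carry_out", "body": {
  "rows": [
    [0, -0.027, -0.1, 0.05, 0],
    [0, -0.027, -0.209, 0.15, 0],
    [0, -0.027, -0.209, 0.3, 0],
    [0, -0.027, -0.209, 0.4, 0],
    [0, -0.027, -0.209, 0.4, 0]
  ]
}}

```text
time: 40.98
tcp_pos: [502.6, 362.0, 84.9]
ee_rot: [-180.0, -1.4, -92.2]
force: [-0.2, 0.4, -0.3]
width: 95.0
```

Call:
{"method": "carry_out", "body": {
  "rows": [
    [0, 0, 0, 0, 0],
    [0, 0, 0, 0, 0],
    [0, 0, 0, 0, 0],
    [0, 0, 0, 0, 0],
    [0, 0, 0, 0, 0]
  ]
}}

```text
time: 41.6
tcp_pos: [502.8, 362.2, 85.3]
ee_rot: [-180.0, -1.4, -92.2]
force: [-0.1, 0.7, 0.2]
width: 94.8
```

```bash
python3 look.py w24; python3 go.py 505.3 365.1 30
```

```text
41.6 [502.8 362.2  85.3] [-179.97   -1.39  -92.19] [-0.1  0.7  0.2] 94.8 [ 31.  10. 104.  -1.  66. 124.]
now [502.6 362.1  85.1] [-180.    -1.4  -92.2] cmd [-0.0111 -0.0064  0.1375] time 41.6
```

View pics/w24.png

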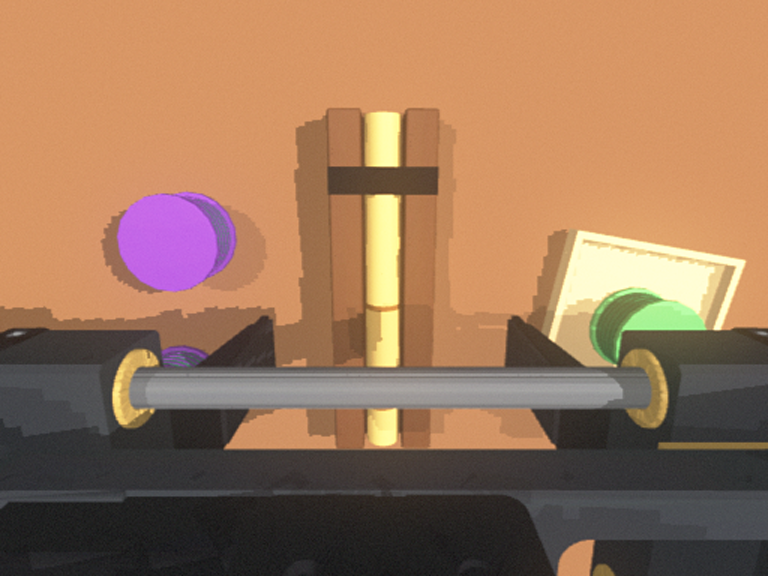

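Call:
{"method": "carry_out", "body": {
  "rows": [
    [0, -0.011, -0.006, 0.05, 0],
    [0, -0.011, -0.006, 0.1, 0],
    [0, -0.011, -0.006, 0.137, 0],
    [0, -0.011, -0.006, 0.137, 0],
    [0, -0.011, -0.006, 0.137, 0]
  ]
}}

```text
time: 42.28
tcp_pos: [505.4, 365.2, 30.3]
ee_rot: [-180.0, -1.4, -92.2]
force: [-0.0, 0.5, 0.4]
width: 95.3
```

```bash
python3 go.py 505.3 365.1 5
```

```text
now [505.4 365.2  30.3] [-180.    -1.4  -92.2] cmd [-0.0013  0.0003  0.0632] time 42.3
```

Call:
{"method": "carry_out", "body": {
  "rows": [
    [0, -0.001, 0, 0.03, 0],
    [0, -0.001, 0, 0.055, 0],
    [0, -0.001, 0, 0.063, 0],
    [0, -0.001, 0, 0.063, 0],
    [0.2, -0.001, 0, 0.063, 0]
  ]
}}

```text
time: 42.9
tcp_pos: [505.7, 365.1, 5.4]
ee_rot: [-179.9, -1.4, -92.2]
force: [-0.1, 0.3, 0.6]
width: 89.6
```

Call:
{"method": "carry_out", "body": {
  "rows": [
    [0.5, 0, 0, 0, 0],
    [0.7, 0, 0, 0, 0],
    [0.8, 0, 0, 0, 0],
    [0.8, 0, 0, 0, 0],
    [0.8, 0, 0, 0, 0]
  ]
}}

```text
time: 43.52
tcp_pos: [505.7, 365.0, 5.5]
ee_rot: [-179.9, -1.4, -92.2]
force: [-0.3, -2.0, 0.8]
width: 55.7
```

Call:
{"method": "carry_out", "body": {
  "rows": [
    [1, 0, 0, 0, 0],
    [1, 0, 0, -0.01, 0],
    [1, 0, 0, -0.02, 0],
    [1, 0, 0, -0.03, 0],
    [1, 0, 0, -0.03, 0]
  ]
}}

```text
time: 44.15
tcp_pos: [506.0, 365.5, 18.0]
ee_rot: [-179.9, -1.4, -92.2]
force: [-0.0, -0.2, -2.9]
width: 55.6
```

```bash
python3 look.py d25 side; python3 -c "
from h import *
im=np.load('pics/d25.npy');save('d25a.png',im,(160,210,290,310),6)"
```

```text
44.15 [506.  365.5  18. ] [-179.9    -1.36  -92.19] [-0.  -0.2 -2.9] 55.6 [ 31.  15. 105.  -1.  60. 124.]
```

View pics/d25a.png

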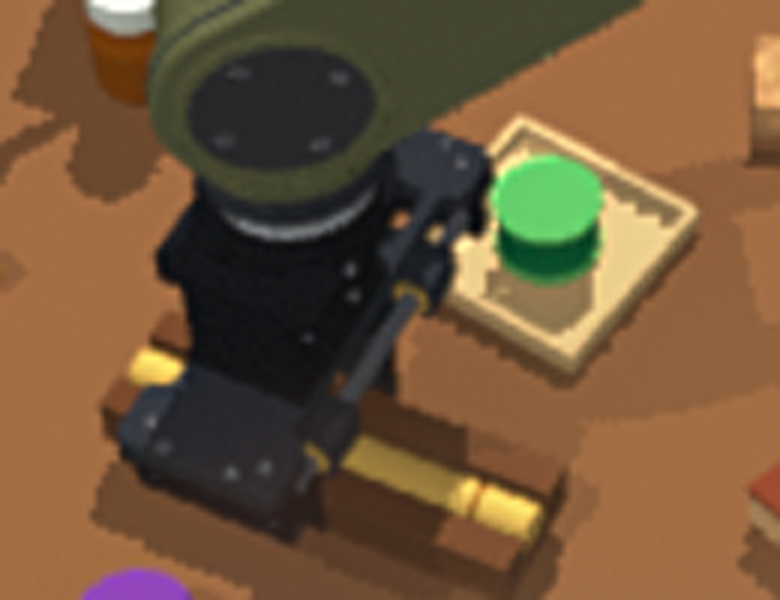

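Call:
{"method": "carry_out", "body": {
  "rows": [
    [1, 0, 0, -0.05, 0],
    [1, 0, 0, -0.12, 0],
    [1, 0, 0, -0.2, 0],
    [1, 0, 0, -0.25, 0],
    [1, 0, 0, -0.25, 0]
  ]
}}

```text
time: 44.82
tcp_pos: [507.2, 368.7, 120.7]
ee_rot: [-179.7, -1.2, -92.2]
force: [-0.1, -0.5, -2.7]
width: 55.9
```

Call:
{"method": "carry_out", "body": {
  "rows": [
    [1, 0, 0, 0, 0],
    [1, 0.05, 0, 0, 0],
    [1, 0.15, 0, 0, -0.05],
    [1, 0.28, 0, 0, -0.1],
    [1, 0.4, 0, 0, -0.15]
  ]
}}

```text
time: 45.45
tcp_pos: [499.8, 206.1, 122.7]
ee_rot: [-179.9, -1.3, -87.6]
force: [-0.2, -0.1, -2.6]
width: 55.8
```

```bash
python3 go.py 525.6 -29 120
```

```text
now [499.8 206.1 122.7] [-179.9   -1.3  -87.6] cmd [ 0.5896 -0.0402  0.0202] time 45.5
```

Call:
{"method": "carry_out", "body": {
  "rows": [
    [1, 0.14, -0.01, 0, -0.05],
    [1, 0.28, -0.02, 0, -0.1],
    [1, 0.42, -0.03, 0, -0.17],
    [1, 0.54, -0.04, 0, -0.17],
    [1, 0.59, -0.04, 0, -0.17]
  ]
}}

```text
time: 46.08
tcp_pos: [524.2, -32.2, 127.0]
ee_rot: [179.9, -1.3, -82.7]
force: [0.2, 0.6, -3.1]
width: 56.1
```

Call:
{"method": "carry_out", "body": {
  "rows": [
    [1, 0, 0, 0, 0],
    [1, 0, 0, 0, 0],
    [1, 0, 0, 0, 0],
    [1, 0, 0, 0, 0],
    [1, 0, 0, 0, 0]
  ]
}}

```text
time: 46.7
tcp_pos: [524.2, -31.6, 127.0]
ee_rot: [179.9, -1.3, -82.7]
force: [-0.6, -0.2, -3.3]
width: 55.8
```

```bash
python3 look.py w26; python3 go.py 525.6 -29 60
```

```text
46.7 [524.2 -31.6 127. ] [179.86  -1.32 -82.67] [-0.6 -0.2 -3.3] 55.8 [ -9.  -5. 115.  -1.  69.  75.]
now [524.2 -31.8 127. ] [179.9  -1.3 -82.7] cmd [-0.0103 -0.0047  0.1674] time 46.8
```

View pics/w26.png

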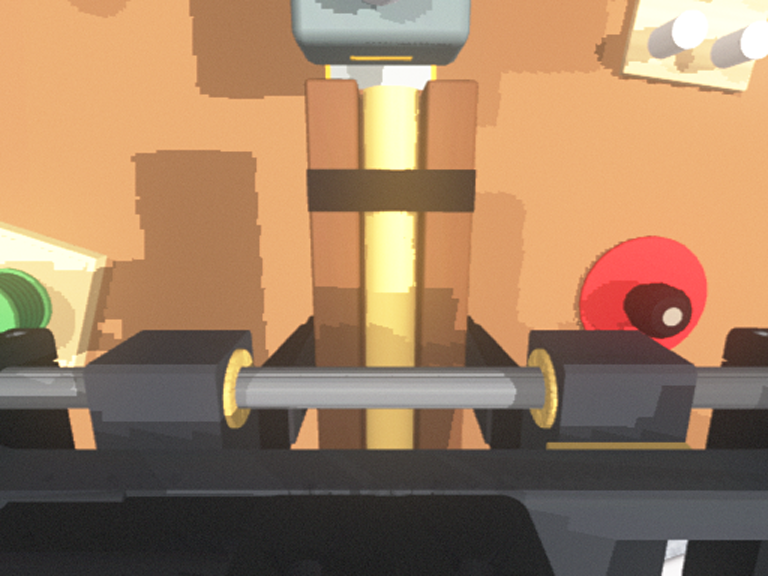

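Call:
{"method": "carry_out", "body": {
  "rows": [
    [1, -0.01, -0.004, 0.08, 0],
    [1, -0.01, -0.004, 0.16, 0],
    [1, -0.01, -0.004, 0.24, 0],
    [1, -0.01, -0.004, 0.29, 0],
    [1, -0.01, -0.004, 0.29, 0]
  ]
}}

```text
time: 47.38
tcp_pos: [523.6, -29.9, 9.1]
ee_rot: [179.6, -1.3, -82.7]
force: [-0.3, 0.0, -2.9]
width: 55.8
```

```bash
python3 look.py w27; python3 go.py 525.6 -29 6
```

```text
47.38 [523.6 -29.9   9.1] [179.61  -1.25 -82.66] [-0.3  0.  -2.9] 55.8 [ -8.   4. 119.  -2.  57.  75.]
now [525.  -30.1  10.6] [179.8  -1.3 -82.7] cmd [-0.0028 -0.0019  0.0114] time 47.4
```

View pics/w27.png

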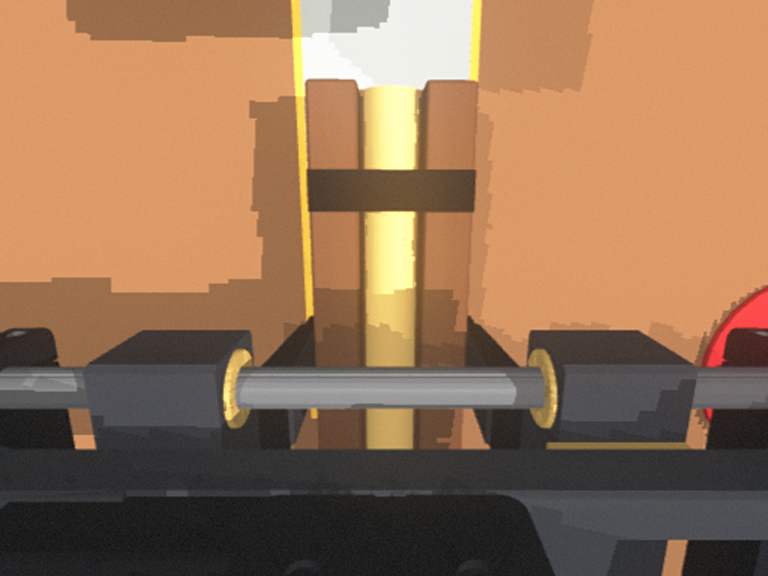

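```bash
python3 -c "
from h import *
im=np.load('pics/w27.npy');save('w27a.png',im,(190,0,330,110),5.6);save('w27b.png',im,(190,110,330,220),5.6)"
```

```text
(no output)
```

View pics/w27a.png

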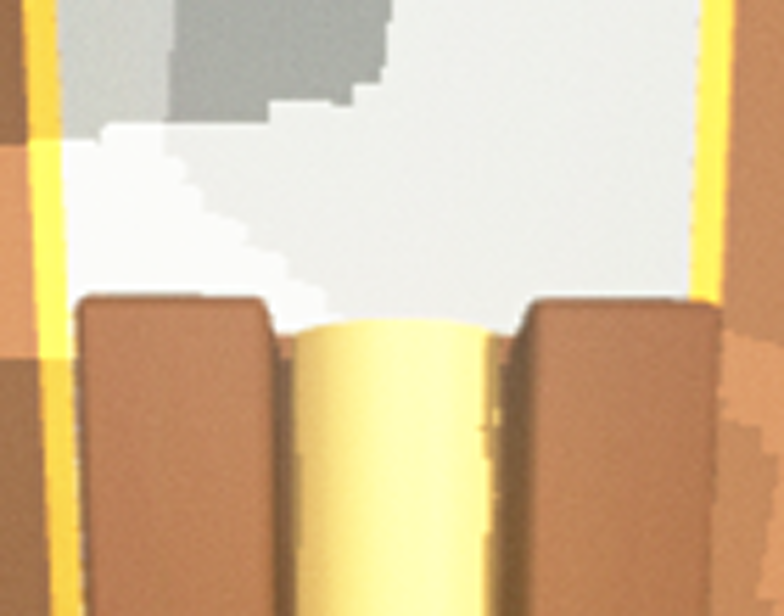

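View pics/w27b.png

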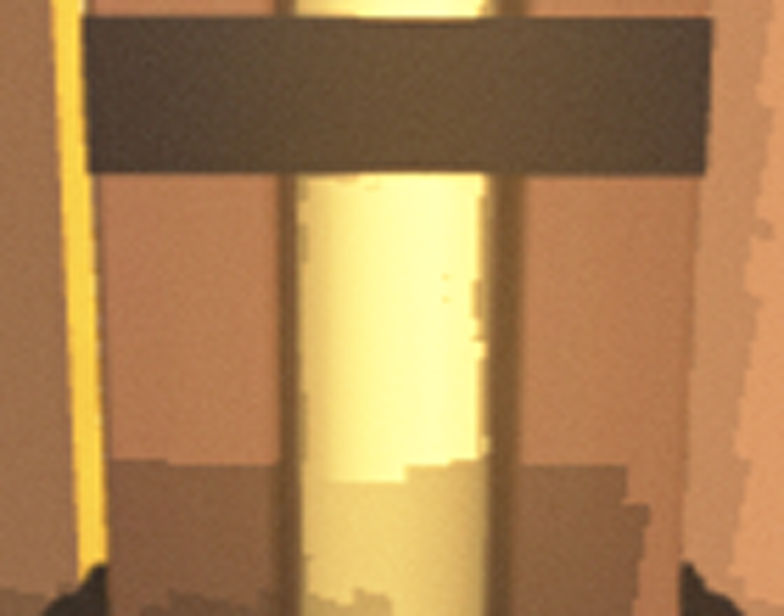

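Run:
```python
from h import *
q=np.load('pics/w27_pose.npz'); p=q['p']; r=q['r']
A=lambda u,v:(u/5.6+190,v/5.6); B=lambda u,v:(u/5.6+190,v/5.6+110)
f=lambda px,z:wonz(px,z,p,r)
S=[f(A(55,0),0),f(A(76,310),0),f(A(700,0),0),f(A(692,295),0),f(B(85,100),0),f(B(107,560),0)]
zt=p[2]-5.5+24
C=[f(A(78,300),zt),f(B(107,560),zt),f(A(722,305),zt),f(B(683,560),zt)]
band=[f(B(85,95),zt),f(B(708,95),zt)]
ang=lambda a,b:np.degrees(np.arctan2(*(a-b)[1::-1]))
print('strip',[s.round(1) for s in S],ang(S[0],S[5]),ang(S[2],S[3]))
print('cradle',[c.round(1) for c in C],ang(C[0],C[1]),ang(C[2],C[3]),'far w',np.linalg.norm(C[0]-C[2]),np.linalg.norm(C[1]-C[3]))
print('band',(band[0]+band[1])/2)
u=np.array([np.cos(np.radians(7.5)),np.sin(np.radians(7.5))]);n=np.array([-u[1],u[0]])
pp=np.array([674.4,-9.4])
for nm,L in(('strip',S),('cr',C),('band',band)):
    print(nm,[( ((x[:2]-pp)@u).round(1),((x[:2]-pp)@n).round(1)) for x in L])
```

```text
strip [array([644.8,  19.4,   0. ]), array([617.5,  15.1,   0. ]), array([653.2, -42.4,   0. ]), array([627. , -46.2,   0. ]), array([577.8,  10.9,   0. ]), array([527. ,   4.2,   0. ])] 7.3432022224746385 8.175026877771733
cradle [array([613.8,  10.2,  27.6]), array([536.4,   1. ,  27.6]), array([620.6, -44.3,  27.6]), array([543.1, -54.3,  27.6])] 6.7383417637541205 7.332590790045918 far w 54.87995290498978 55.68942052766119
band [583.35878596 -21.13940612  27.57856626]
strip [(np.float64(-25.6), np.float64(32.4)), (np.float64(-53.2), np.float64(31.8)), (np.float64(-25.3), np.float64(-30.0)), (np.float64(-51.8), np.float64(-30.3)), (np.float64(-93.1), np.float64(32.8)), (np.float64(-144.4), np.float64(32.7))]
cr [(np.float64(-57.6), np.float64(27.3)), (np.float64(-135.5), np.float64(28.3)), (np.float64(-57.9), np.float64(-27.6)), (np.float64(-136.1), np.float64(-27.3))]
band [(np.float64(-91.7), np.float64(28.3)), (np.float64(-91.9), np.float64(-27.9))]
```

Call:
{"method": "carry_out", "body": {
  "rows": [
    [1, -0.003, -0.001, 0.004, -0.015],
    [1, -0.003, -0.001, 0.008, -0.015],
    [1, -0.003, -0.001, 0.01, -0.015],
    [1, -0.003, -0.001, 0.01, -0.015],
    [1, -0.003, -0.001, 0.01, -0.015]
  ]
}}

```text
time: 48.05
tcp_pos: [525.3, -29.0, 6.7]
ee_rot: [179.8, -1.3, -82.2]
force: [0.6, 0.1, -2.2]
width: 55.9
```

Call:
{"method": "carry_out", "body": {
  "rows": [
    [1, 0, 0, 0.002, 0],
    [1, 0, 0, 0.003, 0],
    [1, 0, 0, 0.003, 0],
    [1, 0, 0, 0.003, 0],
    [1, 0, 0, 0.003, 0]
  ]
}}

```text
time: 48.68
tcp_pos: [525.4, -29.1, 5.6]
ee_rot: [179.8, -1.3, -82.2]
force: [-0.2, -0.4, -3.0]
width: 56.3
```

Call:
{"method": "carry_out", "body": {
  "rows": [
    [1, 0, 0, 0.002, 0],
    [1, 0, 0, 0.003, 0],
    [1, 0, 0, 0.003, 0],
    [1, 0, 0, 0.003, 0],
    [1, 0, 0, 0.003, 0]
  ]
}}

```text
time: 49.3
tcp_pos: [525.4, -29.1, 5.5]
ee_rot: [179.8, -1.3, -82.2]
force: [-4.8, 0.9, 6.4]
width: 56.0
```

Call:
{"method": "carry_out", "body": {
  "rows": [
    [0.2, 0, 0, 0, 0],
    [0.1, 0, 0, 0, 0],
    [0.1, 0, 0, 0, 0],
    [0.1, 0, 0, 0, 0],
    [0.1, 0, 0, 0, 0]
  ]
}}

```text
time: 49.92
tcp_pos: [525.4, -29.1, 5.4]
ee_rot: [179.7, -1.3, -82.2]
force: [0.1, 0.3, -0.6]
width: 85.4
```

Call:
{"method": "carry_out", "body": {
  "rows": [
    [0.1, 0, 0.03, 0, 0],
    [0.1, 0, 0.08, 0, 0],
    [0.1, 0, 0.115, 0, 0],
    [0.1, 0, 0.115, 0, 0],
    [0.1, 0, 0.115, 0, 0]
  ]
}}

```text
time: 50.55
tcp_pos: [480.3, -35.4, 6.0]
ee_rot: [179.8, -1.3, -82.2]
force: [0.8, -0.4, 0.2]
width: 85.5
```

```bash
python3 look.py w28; python3 st.py; python3 -c "
from h import *
im=np.load('pics/w28.npy');save('w28a.png',im,(190,0,330,110),5.6);save('w28b.png',im,(190,110,330,220),5.6)"
```

```text
50.55 [480.3 -35.4   6. ] [179.81  -1.32 -82.23] [ 0.8 -0.4  0.2] 85.5 [-10.  -1. 125.  -2.  56.  73.]
[[480.5, -35.4, 6.0], [480.5, -35.4, 6.0], [480.5, -35.4, 6.0]] [179.81  -1.32 -82.22] [ 0.8 -0.  -1.4] 85.7 50.6
```

View pics/w28a.png

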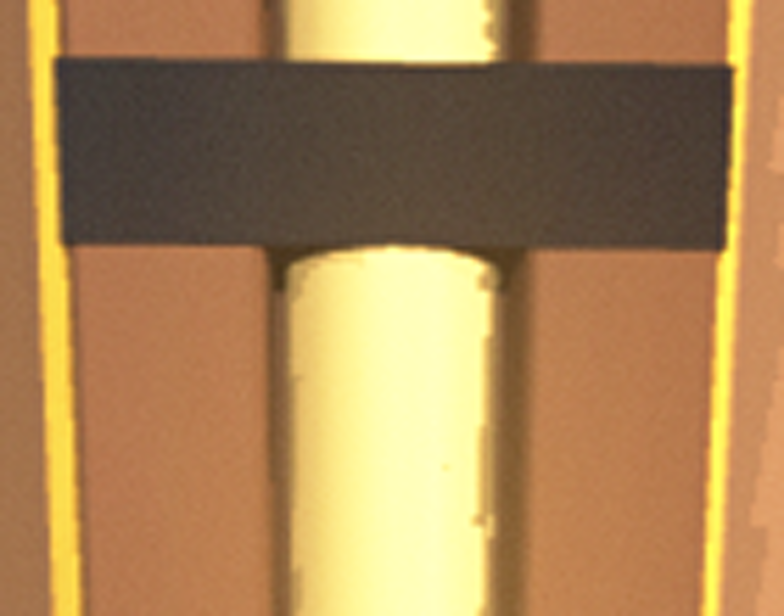

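View pics/w28b.png

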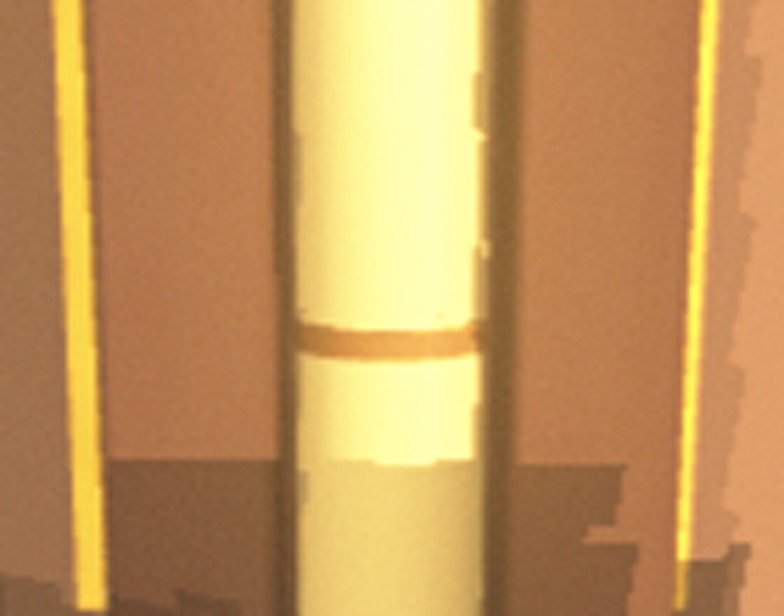

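```bash
cat > ms.py <<'E'
from h import *
q=np.load('pics/w28_pose.npz'); p=q['p']; r=q['r']
A=lambda u,v:(u/5.6+190,v/5.6); B=lambda u,v:(u/5.6+190,v/5.6+110)
f=lambda px,z:wonz(px,z,p,r)
th=np.radians(7.5);u=np.array([np.cos(th),np.sin(th)]);n=np.array([-u[1],u[0]]);pp=np.array([674.4,-9.4])
g=lambda px,z:[((f(px,z)[:2]-pp)@k).round(1) for k in (u,n)]
print('Louter',g(A(28,0),0),g(B(77,600),0));print('Router',g(A(752,0),0),g(B(686,600),0))
print('cradle L',g(A(57,60),24),g(B(105,460),24),'R',g(A(734,68),24),g(B(690,460),24))
print('band',g(A(60,152),24),g(A(730,157),24))
E
python3 ms.py
```

```text
Louter [np.float64(-70.4), np.float64(35.7)] [np.float64(-192.0), np.float64(36.1)]
Router [np.float64(-69.6), np.float64(-33.3)] [np.float64(-192.2), np.float64(-32.7)]
cradle L [np.float64(-83.0), np.float64(29.4)] [np.float64(-169.6), np.float64(28.6)] R [np.float64(-83.0), np.float64(-26.8)] [np.float64(-169.7), np.float64(-27.3)]
band [np.float64(-89.9), np.float64(29.4)] [np.float64(-89.7), np.float64(-26.8)]
```

Call:
{"method": "carry_out", "body": {
  "rows": [
    [0.1, -0.003, 0, 0.001, 0],
    [0.2, -0.003, 0, 0.001, 0],
    [0.35, -0.003, 0, 0.001, 0],
    [0.6, -0.003, 0, 0.001, 0],
    [0.8, -0.003, 0, 0.001, 0]
  ]
}}

```text
time: 51.22
tcp_pos: [480.3, -34.3, 5.5]
ee_rot: [179.8, -1.3, -82.2]
force: [-0.6, -1.0, 0.1]
width: 56.1
```

Call:
{"method": "carry_out", "body": {
  "rows": [
    [0.8, 0, 0, 0, 0],
    [0.8, 0, 0, 0, 0],
    [0.8, 0, 0, 0, 0],
    [0.8, 0, 0, 0, 0],
    [0.8, 0, 0, 0, 0]
  ]
}}

```text
time: 51.85
tcp_pos: [480.3, -34.3, 5.5]
ee_rot: [179.8, -1.3, -82.2]
force: [0.2, -0.2, -0.9]
width: 55.9
```

```bash
python3 go.py $(python3 -c "
import math
o=(480.5,-34.3);t=math.radians(7.4);print(o[0]+60*math.cos(t),o[1]+60*math.sin(t),5.9)")
```

```text
now [480.3 -34.3   5.5] [179.8  -1.3 -82.2] cmd [ 0.0012 -0.1504 -0.0014] time 51.9
```

Call:
{"method": "carry_out", "body": {
  "rows": [
    [0.8, 0, -0.03, -0.001, 0],
    [0.8, 0, -0.07, -0.001, 0],
    [0.8, 0.001, -0.11, -0.001, 0],
    [0.8, 0.001, -0.15, -0.001, 0],
    [0.8, 0.001, -0.15, -0.001, 0]
  ]
}}

```text
time: 52.48
tcp_pos: [541.4, -26.4, 5.7]
ee_rot: [179.9, -1.3, -82.2]
force: [0.3, 0.1, -2.0]
width: 56.0
```

```bash
python3 look.py w29; python3 look.py d29 side; python3 st.py; python3 -c "
from h import *
im=np.load('pics/d29.npy');save('d29a.png',im,(190,120,320,220),6)"
```

```text
52.48 [541.4 -26.4   5.7] [179.86  -1.34 -82.21] [ 0.3  0.1 -2. ] 56.0 [ -8.   7. 117.  -2.  56.  75.]
52.52 [540.7 -26.4   5.6] [179.84  -1.33 -82.22] [ 0.6  0.2 -1.7] 55.8 [ -8.   7. 117.  -2.  56.  75.]
[[540.2, -26.4, 5.5], [540.2, -26.4, 5.5], [540.2, -26.4, 5.5]] [179.83  -1.32 -82.23] [ 1.7 -0.2 -1.3] 55.6 52.575
```

View pics/w29.png

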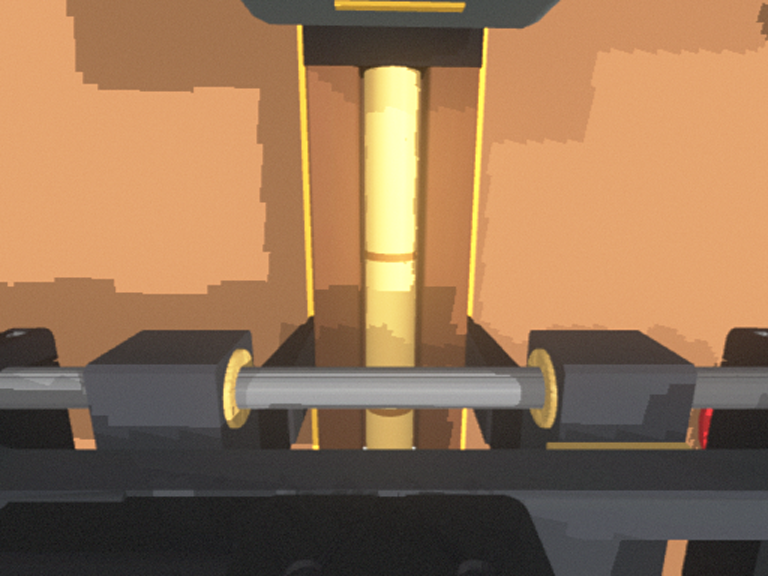

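View pics/d29a.png

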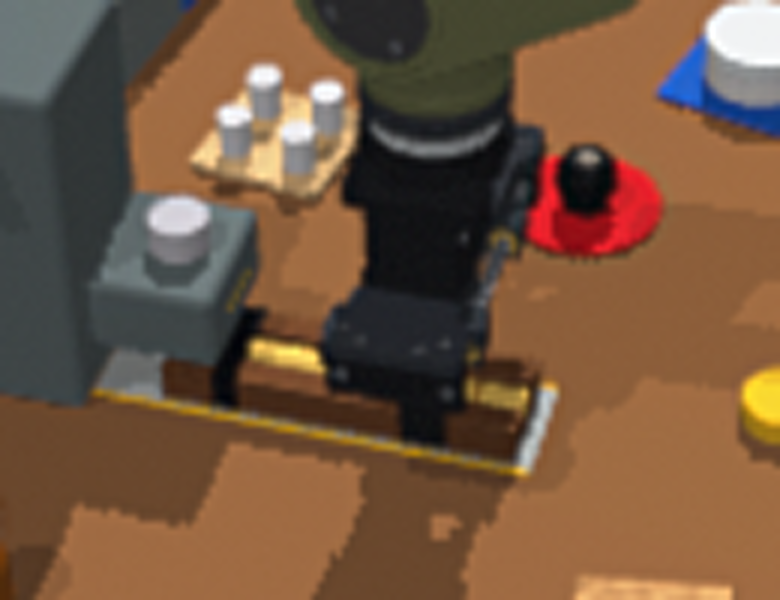

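Run:
```python
from h import *
q=np.load('pics/w29_pose.npz'); p=q['p']; r=q['r']
th=np.radians(7.5);u=np.array([np.cos(th),np.sin(th)]);n=np.array([-u[1],u[0]]);pp=np.array([674.4,-9.4])
for px,z in(((303,66),24),((482,67),24),((300,28),0),((487,28),0),((316,330),0),((469,330),0),((247,3),60),((558,3),60)):
    X=wonz((px[0]/1.5,px[1]/1.5),z,p,r)[:2];print(px,z,((X-pp)@u).round(1),((X-pp)@n).round(1))
```

```text
(303, 66) 24 -35.5 30.1
(482, 67) 24 -35.2 -26.7
(300, 28) 0 -17.6 34.4
(487, 28) 0 -16.9 -33.0
(316, 330) 0 -132.1 32.7
(469, 330) 0 -132.3 -31.9
(247, 3) 60 -30.1 36.9
(558, 3) 60 -29.2 -36.2
```

Call:
{"method": "carry_out", "body": {
  "rows": [
    [0.8, 0, -0.02, 0, 0],
    [0.8, 0, -0.04, 0, 0],
    [0.8, 0, -0.06, 0, 0],
    [0.8, 0, -0.074, 0, 0],
    [0.8, 0, -0.074, 0, 0]
  ]
}}

```text
time: 53.2
tcp_pos: [570.6, -22.3, 5.5]
ee_rot: [179.9, -1.3, -82.2]
force: [1.2, -0.1, -0.3]
width: 56.1
```

Call:
{"method": "carry_out", "body": {
  "rows": [
    [0.8, 0, 0, 0, 0],
    [0.8, 0, 0, 0, 0],
    [0.8, 0, 0, 0, 0],
    [0.8, 0, 0, 0, 0],
    [0.8, 0, 0, 0, 0]
  ]
}}

```text
time: 53.82
tcp_pos: [570.6, -22.3, 5.6]
ee_rot: [179.9, -1.3, -82.2]
force: [-0.0, -0.6, -1.1]
width: 55.9
```

```bash
python3 look.py w30; python3 look.py d30 side; python3 st.py; python3 -c "
from h import *
im=np.load('pics/d30.npy');save('d30a.png',im,(190,120,320,220),6)"
```

```text
53.83 [570.6 -22.3   5.6] [179.94  -1.33 -82.23] [-0.  -0.6 -1.1] 55.9 [ -7.  10. 113.  -2.  57.  76.]
53.88 [570.6 -22.3   5.5] [179.94  -1.33 -82.23] [ 0.6 -0.2 -1.1] 56.2 [ -7.  10. 113.  -2.  57.  76.]
[[570.6, -22.3, 5.5], [570.6, -22.3, 5.5], [570.6, -22.3, 5.5]] [179.94  -1.33 -82.23] [ 0.1  0.5 -0.3] 56.0 53.925
```

View pics/w30.png

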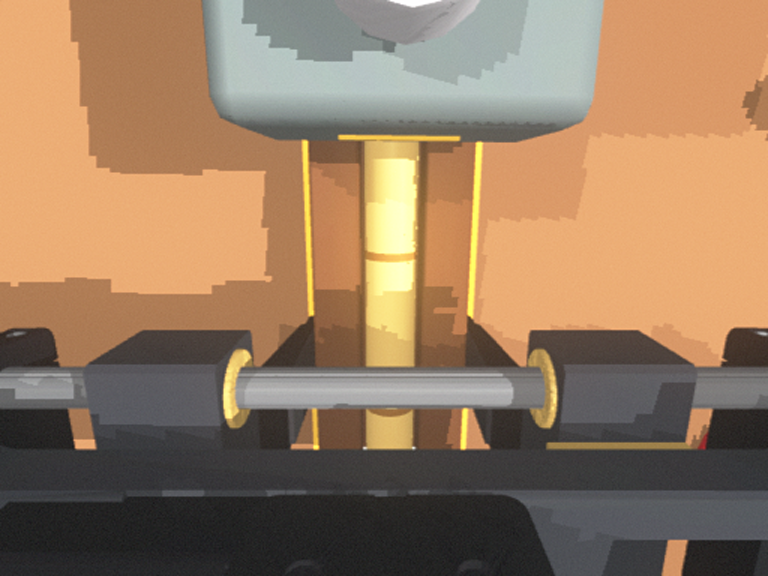

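View pics/d30a.png

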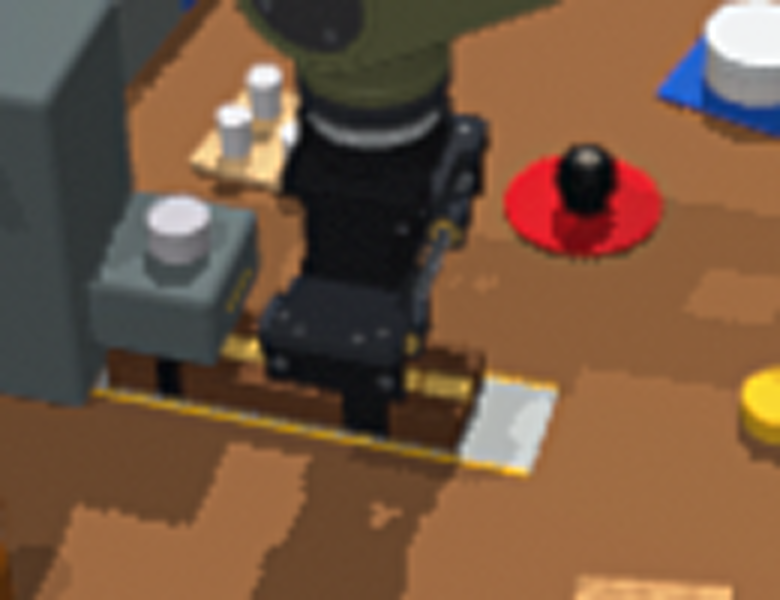

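```bash
python3 - <<'E'
from h import *
th=np.radians(7.5);u=np.array([np.cos(th),np.sin(th)]);n=np.array([-u[1],u[0]]);pp=np.array([674.4,-9.4])
P=lambda a,b,z:((proj('side',[*(pp+a*u+b*n),z])-[190,120])*6).round(0)
for a,b,z in((0,29.3,0),(0,29.3,12),(35,29.3,0),(35,29.3,12),(-155,29.3,0),(41,50,0),(41,-50,0),(-30,40,38),(-30,40,83),(-30,-40,83)):print(a,b,z,P(a,b,z))
E
python3 -c "
from h import *
im=np.load('pics/d30.npy');save('d30b.png',im,(195,150,275,205),10)"
```

```text
0 29.3 0 [174. 399.]
0 29.3 12 [173. 382.]
35 29.3 0 [111. 387.]
35 29.3 12 [109. 370.]
-155 29.3 0 [461. 453.]
41 50 0 [ 86. 411.]
41 -50 0 [150. 289.]
-30 40 38 [218. 369.]
-30 40 83 [213. 302.]
-30 -40 83 [262. 203.]
```

View pics/d30b.png

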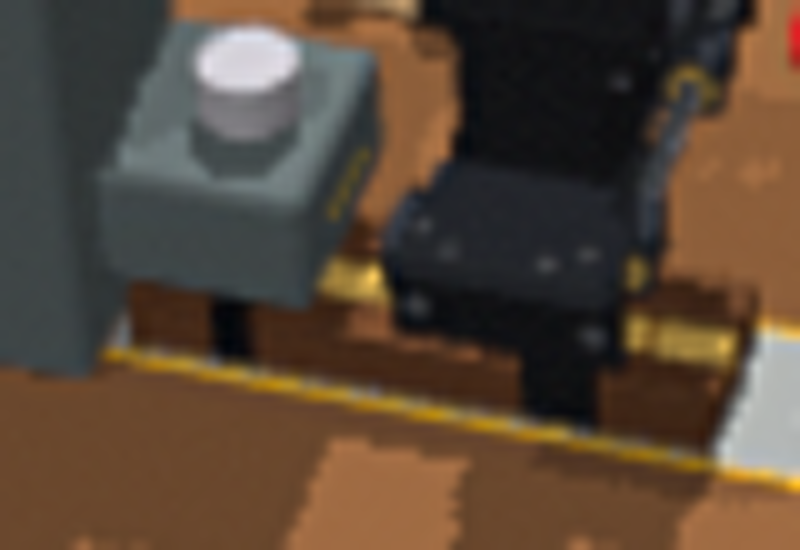

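Call:
{"method": "carry_out", "body": {
  "rows": [
    [0.3, 0, 0, 0, 0],
    [0.2, 0, 0, 0, 0],
    [0.1, 0, 0, 0, 0],
    [0.1, 0, 0, 0, 0],
    [0.1, 0, 0, 0, 0]
  ]
}}

```text
time: 54.55
tcp_pos: [570.6, -22.3, 5.6]
ee_rot: [179.9, -1.3, -82.2]
force: [0.4, 0.4, -0.5]
width: 85.5
```

Call:
{"method": "carry_out", "body": {
  "rows": [
    [0.1, 0, 0, -0.03, 0],
    [0.1, 0, 0.01, -0.1, 0],
    [0.1, 0, 0.05, -0.22, 0],
    [0.1, 0, 0.1, -0.35, 0],
    [0.1, 0, 0.15, -0.45, 0]
  ]
}}

```text
time: 55.18
tcp_pos: [510.9, -26.4, 189.2]
ee_rot: [-179.9, -1.4, -82.2]
force: [0.4, -0.2, 0.4]
width: 85.4
```

Call:
{"method": "carry_out", "body": {
  "rows": [
    [0.1, 0, 0.1, -0.1, 0],
    [0.1, 0, 0.15, -0.15, 0],
    [0.1, 0, 0.15, -0.15, 0],
    [0.1, 0, 0.15, -0.15, 0],
    [0.1, 0, 0.15, -0.15, 0]
  ]
}}

```text
time: 55.8
tcp_pos: [451.0, -32.9, 247.4]
ee_rot: [180.0, -1.3, -82.2]
force: [-0.3, 0.7, -0.5]
width: 85.8
```

```bash
python3 look.py w31; python3 look.py d31 side;python3 look.py s31 scene; python3 st.py; python3 -c "
from h import *
im=np.load('pics/d31.npy');save('d31a.png',im,(190,120,320,220),6)"
```

```text
55.8 [451.  -32.9 247.4] [179.98  -1.34 -82.21] [-0.3  0.7 -0.5] 85.8 [-10. -20. 117.  -1.  83.  72.]
55.85 [451.  -32.9 247.4] [179.97  -1.34 -82.21] [ 0.5 -0.3  0.4] 85.6 [-10. -20. 116.  -1.  83.  72.]
55.9 [451.  -32.9 247.6] [179.99  -1.34 -82.21] [-0.3  0.  -0.3] 85.3 [-10. -20. 116.  -1.  83.  72.]
[[451.1, -32.9, 247.8], [451.1, -32.9, 247.8], [451.1, -32.9, 247.8]] [-180.     -1.35  -82.22] [ 0.1 -0.8  0.7] 86.2 55.95
```

View pics/w31.png

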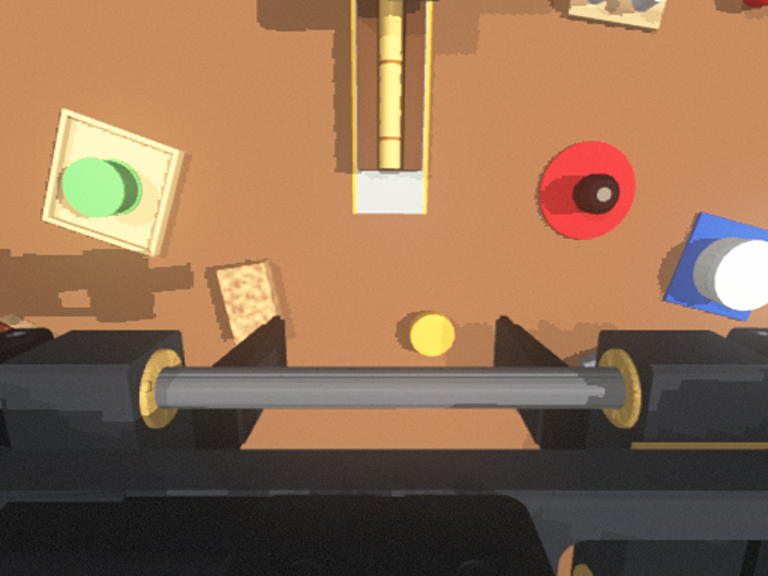

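View pics/d31a.png

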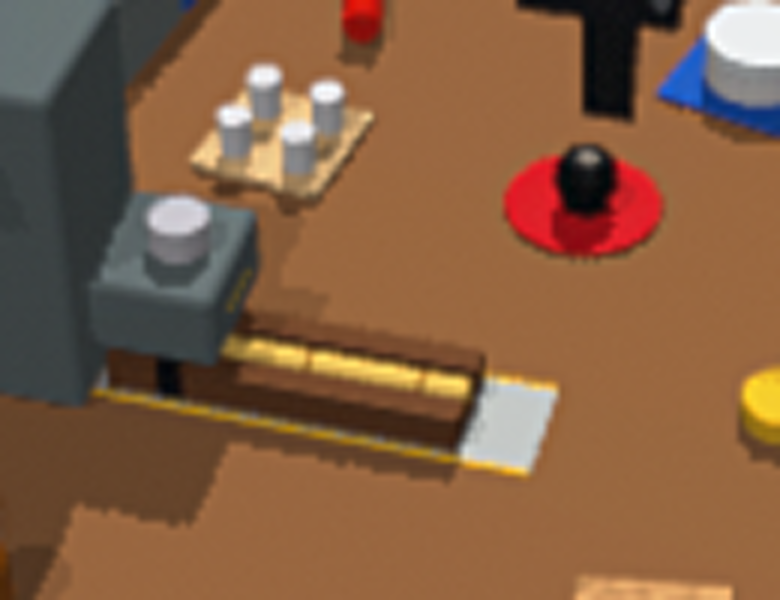

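View pics/s31.png

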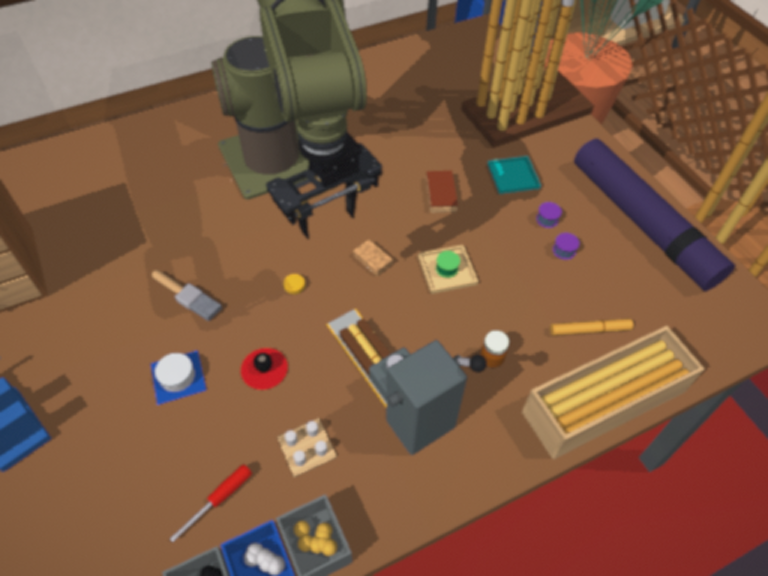

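View pics/d31.png

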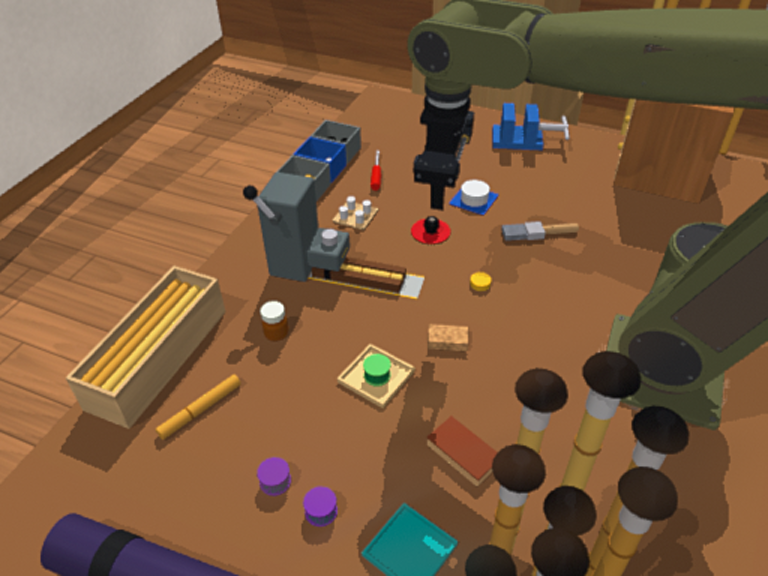

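Run:
```python
from h import *
q=np.load('pics/w31_pose.npz'); p=q['p']; r=q['r']
th=np.radians(7.5);u=np.array([np.cos(th),np.sin(th)]);n=np.array([-u[1],u[0]]);pp=np.array([674.4,-9.4])
for px,z in(((360,170),24),((423,171),24),((357,0),24),((427,0),24),((353,213),0),((427,213),0)):
    X=wonz((px[0]/1.5,px[1]/1.5),z,p,r)[:2];print(px,z,((X-pp)@u).round(1),((X-pp)@n).round(1))
```

```text
(360, 170) 24 -154.0 28.0
(423, 171) 24 -154.5 -26.6
(357, 0) 24 -23.3 28.9
(427, 0) 24 -22.5 -26.8
(353, 213) 0 -192.7 36.0
(427, 213) 0 -192.5 -33.5
```

Rear end is at −154 mm (expected −155), cradle straight and central on the strip. Handing in.

```bash
python3 -c "
from rig import *
print(hand_in(), observe()['time'])"
```

```text
the job is handed in; nothing more can be done
the job is handed in; nothing more can be done
```

I took the stack apart in the order asked and slid the cradle in under the press. The job is handed in at about 56 s of the 128 s, with no verdict reported.

**Placed pieces:** The mouthpiece stands upright in the middle of the red pad, the spool in the middle of the pale tray and the tin in the middle of the blue mat. At release each was within about 1 mm of the measured centre of its place.

**Cradle:** I carried it to the strip, set it down flat, gripped it again nearer its rear end and slid it about 90 mm straight in. The last wrist picture put its rear end 154 mm before the press point (155 expected), so the band is about 1 mm from beneath the punch. It lies central on the strip to about 1 mm and straight to about 0.5 degrees. The band itself is hidden under the nose from above, and the side camera shows it in the right place.

**Bystanders and robot:** The amber jar still stands, and the purple spools and turquoise tray look untouched. The gripper is open and clear of everything, and the largest force I read was about 8 N.

**What disagreed:**
- The two fixed cameras differed by 5–8 mm, so I relied on the wrist camera, which mostly agreed with itself to 1–2 mm.
- The press point estimates varied by a few millimetres (x 670.5 to 675.3 mm). I used 674.4 mm, where the views of the punch cap and the nose front agreed.
- The tool had drifted about 1.3 degrees off vertical during the cradle slide; I left it, and the cradle lay flat after release.

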